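# Check the paint-cake holders and stack the cakes

### The arm

A 6-joint arm with a two-finger parallel gripper is mounted at the origin on the work surface. World frame = base frame: x ahead of the robot, y to its left, z up, the work surface at z = 0. Lengths are in m, angles in degrees, forces in N, time in s.
With the tool pointing down it reaches from about 0.25 to 0.725 m from the base axis. Payload 9.7 kg.
Tool frame: the origin (TCP) lies midway between the tips of the shut fingers; the grasp point (between the pads) lies 19 mm behind it (bot.pinch_z is the distance from the TCP to the grasp point, in m); z points along the fingers, y is the line along which they close (so a half turn about z gives the same grasp; the last joint's range is limited). The gripper opens to 85 mm and grips with 20 to 120 N. Pads are 22 mm wide; open, the fingers measure 114 mm over their backs; the gripper's body (76 mm by 85 mm) begins 54 mm behind the grasp point. The pads swing forward as they close: fully open they stand 13 mm farther back than shut.
Start: joints at [70.646, 4.979, 10.078, 95.1, 0, 90], TCP at [0.182, 0.519, 0.231] pointing down, gripper open.
Joint ranges: [-179.16, 179.16], [-48.56, 103.87], [-65.8, 70.77], [-126.05, 130.52], [-82.76, 87.17], [-180, 180]. Speed limits (degrees/s): [127.2, 127.2, 147.25, 180, 180, 180].

### API

Orientations are given as [roll, pitch, yaw] about the fixed x, y, z axes, in that order (R = Rz(yaw) Ry(pitch) Rx(roll)).
In Python, from workcell import sensors, camera, ticket, bot gives the robot as it stands.
- The arm moves only by the shell command python3 -m handwheel 'ROWS' [FORCE]. ROWS is a JSON object of lists of equal length, an entry for each row: "gripper": the opening, from -1 (shut) to 1 (fully open); "slide": the shift along the tool's x, y, z in mm, a list of three; "yaw": the turn about the tool's z in rad. A call has 1 to 8 rows; each row shifts and turns the commanded pose from where the row before left it, along the tool's axes as they then stand; what a row does not reach is not made up. A row lasts 1/12 s, in which the tool goes at most 41.7 mm and 7.16 degrees, less where a joint would pass 70% of its speed; a pose out of reach is approached as far as the arm can. A call is refused whole if a number of a shift passes 41.7 or a number of a turn 0.125, either way. A call with a gripper value outside its range is refused whole. The fingers move at their own pace and stop on an object; FORCE is the grip in N (left out, the last holds). Time passes only in rows, so rows that do not move let the fingers close. It gives the time, the measured TCP pose, the force, the opening and the grip force at its end, in the units of the state.
- sensors.get_obs(): the state, without advancing time (a new reading comes with each control period).
- camera(name): name is "scene" or "top" or "wrist"; returns a dict with "img" (384x512x3 uint8, red, green, blue), "fx", "fy", "cx", "cy" (pixels), "R" (3x3) and "t" (3): a world point X has camera coordinates R X + t. Camera axes: x right, y down, z forward; pixel columns grow to the right and rows downward; lengths in m; the calibration is good to about 2 mm. A picture is of the moment at which its call begins. There is no depth.
- ticket.job_done(): hands the job in; it is judged then, once.
The state is a dict: "time": time; "q": joint angles; "qd": joint speeds; "joint_efforts": joint torques, N m; "ee_pos": TCP position; "tcp_rot": TCP orientation; "wrist_force": force on the tool from outside, world axes, zero at the start; "torque": the same for the moment, N m; "opening": finger opening in m; "grasp_force": force on a finger pad.
Only numpy, scipy, OpenCV 4.12 (cv2) and the standard library are available. Lean on these libraries where they do the work, as an engineer would, in place of code of your own. Each camera call takes 0.05 s, during which the arm holds its last target. There are 200 camera calls.

### The job

Swing the bar of every paint-cake holder out as far as it will go and leave them all out; then swing the bars that bind part-way back fully over their plates and stand those holders upright on the cork repair mat. On the one holder whose bar swings right out, which stays where it is, stack all the paint cakes flat and centred on its plate, the largest at the bottom and the smallest on top, and swing its bar back fully over the stack. Do not disturb the jar, the cup or the wooden block.

Things in the scene. Friction and masses are not known exactly. Their poses are not given: they have to be found in the camera images.
- holder_a: loose paint-cake holder, 0.76 kg, maybe absent; all look alike. Beech base 12 mm thick, rubber-soled, x -45 to 122, y -42 to 42 mm. Origin: underside, below the post (near its centre of mass); z up, x from post to plate. Counterweight at the post's foot, 46 x 70 mm, to 32 mm high; post 24 mm thick, topped by a wooden carrying grip 26 x 26 mm (sides along x, y), 110 to 160 mm up
- plate_a (a point): centre of the top face of holder_a's round aluminium plate, 76 mm in diameter, 20 mm above the holder's underside, 85 mm from the post along the holder's x
- bar_a (a joint): swing bar of holder_a: level steel bar 18 mm wide, 100 to 110 mm up, turning on the post; 0 rad: over the plate, along the holder's x; grows anticlockwise from above (to the holder's +y). A sound bar stops at 1.55 rad, a binding one jams dead less than half-way. Moves easily (about 0.4 N at the knob), stays where left
- knob_a (a point): centre of the top of the upright round black knob on bar_a: 18 mm in diameter, 40 mm tall (110 to 150 mm above the holder's underside), 85 mm from the post axis, straight above the plate's centre when the bar is at 0
- holder_b: loose paint-cake holder, 0.76 kg, maybe absent; all look alike. Beech base 12 mm thick, rubber-soled, x -45 to 122, y -42 to 42 mm. Origin: underside, below the post (near its centre of mass); z up, x from post to plate. Counterweight at the post's foot, 46 x 70 mm, to 32 mm high; post 24 mm thick, topped by a wooden carrying grip 26 x 26 mm (sides along x, y), 110 to 160 mm up
- plate_b (a point): centre of the top face of holder_b's round aluminium plate, 76 mm in diameter, 20 mm above the holder's underside, 85 mm from the post along the holder's x
- bar_b (a joint): swing bar of holder_b: level steel bar 18 mm wide, 100 to 110 mm up, turning on the post; 0 rad: over the plate, along the holder's x; grows anticlockwise from above (to the holder's +y). A sound bar stops at 1.55 rad, a binding one jams dead less than half-way. Moves easily (about 0.4 N at the knob), stays where left
- knob_b (a point): centre of the top of the upright round black knob on bar_b: 18 mm in diameter, 40 mm tall (110 to 150 mm above the holder's underside), 85 mm from the post axis, straight above the plate's centre when the bar is at 0
- holder_c: loose paint-cake holder, 0.76 kg, maybe absent; all look alike. Beech base 12 mm thick, rubber-soled, x -45 to 122, y -42 to 42 mm. Origin: underside, below the post (near its centre of mass); z up, x from post to plate. Counterweight at the post's foot, 46 x 70 mm, to 32 mm high; post 24 mm thick, topped by a wooden carrying grip 26 x 26 mm (sides along x, y), 110 to 160 mm up
- plate_c (a point): centre of the top face of holder_c's round aluminium plate, 76 mm in diameter, 20 mm above the holder's underside, 85 mm from the post along the holder's x
- bar_c (a joint): swing bar of holder_c: level steel bar 18 mm wide, 100 to 110 mm up, turning on the post; 0 rad: over the plate, along the holder's x; grows anticlockwise from above (to the holder's +y). A sound bar stops at 1.55 rad, a binding one jams dead less than half-way. Moves easily (about 0.4 N at the knob), stays where left
- knob_c (a point): centre of the top of the upright round black knob on bar_c: 18 mm in diameter, 40 mm tall (110 to 150 mm above the holder's underside), 85 mm from the post axis, straight above the plate's centre when the bar is at 0
- holder_d: loose paint-cake holder, 0.76 kg, maybe absent; all look alike. Beech base 12 mm thick, rubber-soled, x -45 to 122, y -42 to 42 mm. Origin: underside, below the post (near its centre of mass); z up, x from post to plate. Counterweight at the post's foot, 46 x 70 mm, to 32 mm high; post 24 mm thick, topped by a wooden carrying grip 26 x 26 mm (sides along x, y), 110 to 160 mm up
- plate_d (a point): centre of the top face of holder_d's round aluminium plate, 76 mm in diameter, 20 mm above the holder's underside, 85 mm from the post along the holder's x
- bar_d (a joint): swing bar of holder_d: level steel bar 18 mm wide, 100 to 110 mm up, turning on the post; 0 rad: over the plate, along the holder's x; grows anticlockwise from above (to the holder's +y). A sound bar stops at 1.55 rad, a binding one jams dead less than half-way. Moves easily (about 0.4 N at the knob), stays where left
- knob_d (a point): centre of the top of the upright round black knob on bar_d: 18 mm in diameter, 40 mm tall (110 to 150 mm above the holder's underside), 85 mm from the post axis, straight above the plate's centre when the bar is at 0
- cake_large: large paint cake: hard flat disc 69 mm in diameter, 18 mm thick, 70 g, loose; origin at the centre of its underside. May be absent
- cake_medium: medium paint cake: hard flat disc 62 mm in diameter, 18 mm thick, 70 g, loose; origin at the centre of its underside. May be absent
- cake_small: small paint cake: hard flat disc 55 mm in diameter, 18 mm thick, 70 g, loose; origin at the centre of its underside. May be absent
- cake_smallest: smallest paint cake: hard flat disc 48 mm in diameter, 18 mm thick, 70 g, loose; origin at the centre of its underside. May be absent
- repair_mat: flat cork mat 220 x 250 x 3 mm (x, y, z), fixed to the table; origin at the centre of its underside. Room for two holders side by side, each along the mat's x
- ink_jar: bystander: amber glass jar, 52 mm in diameter, 85 mm tall, origin at the centre of its underside
- water_cup: bystander: white cup, 72 mm across the rim, 90 mm tall, origin at the centre of its underside
- stamp_block: bystander: dark wooden block 60 x 35 x 28 mm, origin at the centre of its underside

How it is judged:
By the outcome, as a careful person would: the job done as asked, in the order asked, and still so for the second after the job is handed in, with the robot touching nothing.
Of holder_a, holder_d only 1 to 1 are there at a start; the rules pass over those that are not, and their reading is None.
Of holder_b, holder_c only 1 to 2 are there at a start; the rules pass over those that are not, and their reading is None.
Of cake_large, cake_medium, cake_small, cake_smallest only 3 to 4 are there at a start; the rules pass over those that are not, and their reading is None.
At some moment in a run one of cake_large, cake_medium, cake_small, cake_smallest may be knocked a few centimetres aside while the robot is not near it.
It also fails if it takes over 210 s, if anything falls off the work surface, if the arm or the gripper's body presses on something with over 40 N, if the wrist force passes 120 N, or if a joint passes its speed limit or range.

## Working session

There is one attempt and no reset: what is moved stays moved. The work goes in short steps, Python scripts to look and compute and a shell command to move; the robot and the scene stay as the last step left them, time stands still between calls to the robot, and variables do not carry over. Pictures are saved under pics/ and viewed, at most 14 in all, crops included, and the job is handed in when it is done.

```bash
ls; mkdir -p pics; cat > h.py <<'E'
import numpy as np, cv2
from workcell import sensors, camera, ticket, bot
def snap(name,fn=None):
    c=camera(name)
    if fn: cv2.imwrite('pics/'+fn,c['img'][:,:,::-1])
    np.savez('last_%s.npz'%name,**c)
    return c
def load(name): return dict(np.load('last_%s.npz'%name))
def ray(c,u,v,z):
    R=np.array(c['R']);t=np.array(c['t'])
    d=R.T@np.array([(u-c['cx'])/c['fx'],(v-c['cy'])/c['fy'],1]);o=-R.T@t
    return o+d*(z-o[2])/d[2]
def proj(c,X):
    p=np.array(c['R'])@np.array(X)+np.array(c['t']);return p[0]/p[2]*c['fx']+c['cx'],p[1]/p[2]*c['fy']+c['cy']
E
python3 - <<'E'
from h import *
o=sensors.get_obs()
for k,v in o.items(): print(k,np.round(v,4))
a=snap('top','top0.png');b=snap('scene','scene0.png')
for c in(a,b): print(c['fx'],c['cx'],c['cy'],np.round(c['R'],3).tolist(),np.round(-np.array(c['R']).T@c['t'],3))
E
```

```text
pics
time 0.0
q [7.06455e+01 5.01010e+00 1.00334e+01 9.50991e+01 5.00000e-04 9.00006e+01]
qd [-0.0945 -0.0464 -0.0458  0.0998 -0.125  -0.0399]
joint_efforts [-5.00000e-04 -5.20391e+01  4.64803e+01  1.65000e-02 -0.00000e+00
  0.00000e+00]
ee_pos [0.1822 0.5187 0.2306]
tcp_rot [-1.799242e+02 -5.000000e-04  1.606449e+02]
wrist_force [ 0.7103  0.7924 -0.0113]
torque [-0.0046  0.0539  0.0021]
grasp_force 0.0
opening 0.0853
458.7930032950448 257.2998623874399 202.7503613619449 [[0.03, -1.0, 0.002], [-0.993, -0.03, -0.113], [0.113, 0.001, -0.994]] [ 0.441 -0.045  1.246]
485.7538936349168 260.5494043110732 192.33701415832218 [[0.605, 0.796, 0.011], [0.588, -0.437, -0.681], [-0.537, 0.419, -0.732]] [ 1.253 -0.539  1.004]
```

View pics/top0.png

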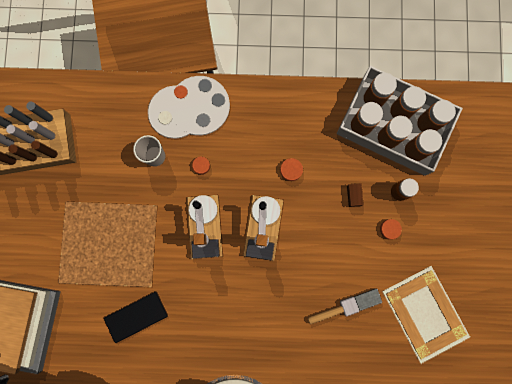

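View pics/scene0.png

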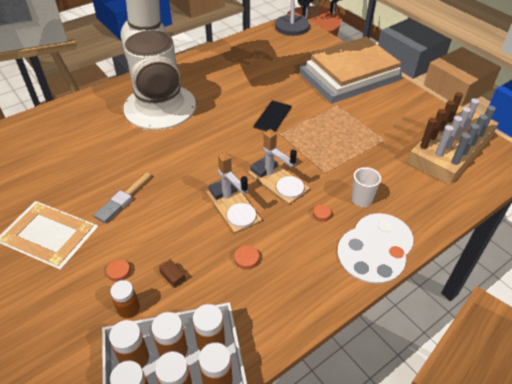

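The top view shows two holders with plates at (203,209) and (265,210), and black knobs at (197,205) and (262,205). There are three red cakes at (201,165), (291,169) and (391,229). The mat is at (108,245), the cup at (147,150), the block at (355,194) and the jar at (405,188). The small red dot on the palette is smaller than any cake. The scene view agrees.

```bash
python3 - <<'E'
from h import *
a=load('top');b=load('scene')
print('tcp px',proj(a,[.182,.519,.231]),proj(b,[.182,.519,.231]))
for n,c in(('top',a),('scene',b)):
    im=c['img'];hsv=cv2.cvtColor(im,cv2.COLOR_RGB2HSV);H,S,V=cv2.split(hsv)
    def comps(m,lo,hi,z,l):
        k,lab,st,ce=cv2.connectedComponentsWithStats(m.astype(np.uint8))
        for i in range(1,k):
            if lo<st[i,4]<hi:
                pts=np.argwhere(lab==i)[:,::-1].astype(np.float32)
                P=np.array([ray(c,u,v,z)[:2] for u,v in pts]).astype(np.float32)
                area=st[i,4]
                print(n,l,np.round(ce[i],1),'A',area,'xyz',np.round(P.mean(0),4),'ext',np.round(np.ptp(P,axis=0)*1000))
    comps((H<8)&(S>180)&(V>120),60,900,.018,'cake')
    comps((V<45)&(S<120),20,900,.15,'black')
    comps((S<40)&(V>170),100,1500,.02,'white')
    if n=='top':
        x=cv2.resize(im[170:280,160:310],None,fx=5,fy=5,interpolation=cv2.INTER_CUBIC)
        cv2.imwrite('pics/crop0.png',x[:,:,::-1])
E
```

```text
tcp px (np.float64(-11.490536610198205), np.float64(369.11436889488607)) (np.float64(317.4564518648129), np.float64(18.949612703637854))
top black [ 40.5 114.6] A 73 xyz [0.7674 0.4947] ext [37. 51.]
top black [ 20.9 118. ] A 84 xyz [0.7575 0.5421] ext [27. 53.]
top black [  4.8 122.7] A 46 xyz [0.7445 0.5804] ext [22. 27.]
top black [444.4 137.9] A 32 xyz [ 0.7393 -0.4963] ext [53. 25.]
top black [196.3 204.3] A 43 xyz [0.5576 0.1026] ext [17. 17.]
top black [262.2 205.6] A 40 xyz [ 0.5594 -0.0556] ext [17. 15.]
top black [250.7 242.4] A 34 xyz [ 0.4704 -0.031 ] ext [15. 19.]
top black [  3.4 380.8] A 38 xyz [0.1365 0.5272] ext [12. 16.]
top white [ 3.8 16.8] A 153 xyz [1.086  0.6855] ext [54. 24.]
top white [24.5 15.8] A 403 xyz [1.0907 0.6277] ext [51. 86.]
top white [57.  13.6] A 227 xyz [1.1    0.5368] ext [30. 86.]
top white [222.2  28.9] A 679 xyz [1.0692 0.0698] ext [86. 79.]
top white [84.6 26.8] A 105 xyz [1.0635 0.4563] ext [22. 56.]
top white [55.5 32.9] A 226 xyz [1.043  0.5366] ext [35. 85.]
top white [22.1 35.3] A 116 xyz [1.0329 0.6295] ext [17. 85.]
top white [ 2.1 5
[... 2384 characters left out ...]
 ext [81. 25.]
scene white [364.6 184.3] A 661 xyz [0.6811 0.2785] ext [111. 135.]
scene white [233.  179.2] A 112 xyz [ 0.4442 -0.0083] ext [74. 21.]
scene white [289.8 186.5] A 443 xyz [0.5622 0.1029] ext [77. 77.]
scene white [120.5 197.3] A 157 xyz [ 0.3179 -0.2941] ext [47. 46.]
scene white [241.1 214.4] A 516 xyz [ 0.564  -0.0662] ext [78. 77.]
scene white [ 46.8 232.8] A 1136 xyz [ 0.3179 -0.4992] ext [141. 120.]
scene white [ 60.5 249.3] A 240 xyz [ 0.3887 -0.4904] ext [163. 215.]
scene white [502.7 287.8] A 512 xyz [1.1154 0.2957] ext [ 60. 102.]
scene white [120.9 289.9] A 321 xyz [ 0.5841 -0.4237] ext [49. 48.]
scene white [414.2 361. ] A 1024 xyz [ 1.1084 -0.009 ] ext [ 40. 237.]
```

View pics/crop0.png

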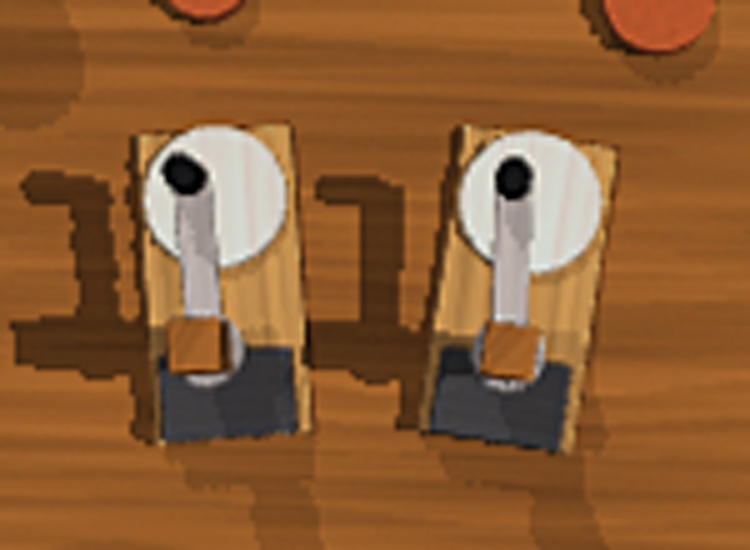

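The crop shows both bars nearly over their plates. The knobs are at crop (185,174) and (513,177), and the grips at (196,346) and (511,352). Next I'll work out poses for the holders, cakes and mat.

```bash
cat >> h.py <<'E'
def blobs(c,m,z,lo,hi):
    "fit each blob's outline, cast on plane z: centre, circle diameter mm, min-area rect"
    out=[]
    cs,_=cv2.findContours(m.astype(np.uint8),cv2.RETR_EXTERNAL,cv2.CHAIN_APPROX_NONE)
    for k in cs:
        A=cv2.contourArea(k)
        if not lo<A<hi: continue
        P=np.array([ray(c,u,v,z)[:2] for u,v in k[:,0]]).astype(np.float32)
        hull=cv2.convexHull(P);M=cv2.moments(hull)
        ctr=np.array([M['m10'],M['m01']])/M['m00']
        out.append((k[:,0].mean(0).round(),ctr.round(4),round(2000*np.sqrt(M['m00']/np.pi)+2.4,1),cv2.minAreaRect(P)))
    return out
def hsv(c): return cv2.split(cv2.cvtColor(c['img'],cv2.COLOR_RGB2HSV))
def cakes(c,z=.018):
    H,S,V=hsv(c); return blobs(c,((H<9)&(S>165)&(V>140)),z,100,2000)
def plates(c,z=.02):
    H,S,V=hsv(c); return [b for b in blobs(c,cv2.morphologyEx(((S<50)&(V>165)).astype(np.uint8),cv2.MORPH_OPEN,np.ones((7,7))),z,200,1200)]
def knobs(c,z=.15):
    H,S,V=hsv(c); return blobs(c,(V<45)&(S<140),z,20,120)
E
python3 - <<'E'
from h import *
for n in('top','scene'):
    c=load(n);im=c['img']
    for uv in([(201,165),(291,169),(180,92),(108,245),(60,246)] if n=='top' else [(247,257),(322,213),(118,269)]): print(uv,cv2.cvtColor(im[uv[1]:uv[1]+1,uv[0]:uv[0]+1],cv2.COLOR_RGB2HSV)[0,0])
    for b in cakes(c): print(n,'cake',*b[:3])
    for b in plates(c):
        if .4<b[1][0]<.7 and abs(b[1][1])<.3: print(n,'plate',*b[:3])
    for b in knobs(c): 
        if .4<b[1][0]<.7 and abs(b[1][1])<.3:print(n,'knob',*b[:3])
a=load('top');b=load('scene')
for u,v in((199.2,239.2),(262.2,240.4)): print('grip top',ray(a,u,v,.16))
for u,v in((225,158),(269.5,135)): print('grip scene',ray(b,u,v,.16))
for u,v in((64,201),(157,205),(152,287),(59,282)): print('mat',ray(a,u,v,.003))
# base corners from crop
for n,cs in(('L',((138,135),(290,125),(312,430),(160,440))),('R',((462,127),(615,147),(567,450),(420,432)))):
    P=[ray(a,160+u/5,170+v/5,.012)[:2] for u,v in cs]
    f=(P[0]+P[1])/2;r=(P[2]+P[3])/2;d=f-r
    print(n,'ends',f,r,'len',np.hypot(*d),'yaw',np.degrees(np.arctan2(d[1],d[0])),'post',r+d/np.hypot(*d)*.045)
E
```

```text
(201, 165) [  9 194 185]
(291, 169) [  9 194 183]
(180, 92) [  9 196 172]
(108, 245) [ 14 160 139]
(60, 246) [ 14 190 154]
top plate [269. 213.] [ 0.5558 -0.0767] 62.3
top plate [208. 208.] [0.5633 0.0886] 56.0
top knob [251. 243.] [ 0.4691 -0.0311] 18.3
top knob [262. 205.] [ 0.5597 -0.0556] 18.3
top knob [196. 204.] [0.5574 0.1024] 18.9
(247, 257) [  9 165 225]
(322, 213) [  9 166 227]
(118, 269) [  9 163 225]
scene plate [241. 215.] [ 0.5644 -0.0659] 79.3
scene plate [290. 187.] [0.5616 0.1029] 78.2
scene plate [364. 185.] [0.6835 0.2782] 102.4
scene knob [244. 183.] [ 0.5787 -0.0651] 24.5
scene knob [293. 156.] [0.5757 0.0931] 24.9
grip top [0.47410748 0.09065871 0.16      ]
grip top [ 0.47575724 -0.05802363  0.16      ]
grip scene [ 0.48556097 -0.05689312  0.16      ]
grip scene [0.48207702 0.08893404 0.16      ]
mat [0.57155122 0.48302214 0.003     ]
mat [0.56826336 0.22925064 0.003     ]
mat [0.34797377 0.23052783 0.003     ]
mat [0.35370986 0.47943554 0.003     ]
L ends [0.59560399 0.10457929] [0.43191033 0.08570504] len 0.16477818697293203 yaw 6.577286502214039 post [0.47661415 0.09085949]
R ends [ 0.59711022 -0.07132222] [ 0.43285556 -0.0517972 ] len 0.16541106106479744 yaw -6.7789636083962 post [ 0.47754097 -0.05710897]
```

```bash
sed -i 's/(H<9)&(S>165)&(V>140)/(H<11)\&(S>150)\&(V>150)/' h.py
cat >> h.py <<'E'
def to(x,y,z,yaw):
    "tool-frame moves: slide first at current yaw, or turn first"
    o=sensors.get_obs();p=np.array(o['ee_pos']);w=np.radians(o['tcp_rot'][2])
    d=np.array([x,y,z])-p
    t=(np.radians(yaw)-w+np.pi)%(2*np.pi)-np.pi
    def f(w): return np.round([1000*(d[0]*np.cos(w)+d[1]*np.sin(w)),1000*(d[0]*np.sin(w)-d[1]*np.cos(w)),-1000*d[2]],1)
    print('turn rad',round(-t,3),'| slide before turn',f(w),'| slide after turn',f(np.radians(yaw)))
def st():
    o=sensors.get_obs();print('t',round(o['time'],2),'p',np.round(o['ee_pos'],4),'rpy',np.round(o['tcp_rot'],1),'F',np.round(o['wrist_force'],2),'T',np.round(o['torque'],2),'open',round(o['opening'],4),'g',round(o['grasp_force'],1),'q6',round(o['q'][5]))
E
python3 - <<'E'
from h import *
for n in('top','scene'):
    for b in cakes(load(n)): print(n,'cake',*b[:3])
to(.559,-.0556,.23,-1)
E
```

```text
top cake [391. 229.] [ 0.5222 -0.4046] 54.0
top cake [292. 169.] [ 0.6769 -0.1336] 60.5
top cake [201. 164.] [0.681  0.1134] 45.6
top cake [180.  92.] [0.8845 0.1792] 35.6
scene cake [117. 269.] [ 0.5246 -0.4047] 57.2
scene cake [246. 257.] [ 0.6799 -0.1352] 65.2
scene cake [321. 212.] [0.6846 0.1109] 52.4
scene cake [326.  21.] [-0.077   0.8292] 121.7
turn rad 2.821 | slide before turn [-545.8 -417.     0.7] | slide after turn [386.8 567.7   0.7]
```

```bash
T='[0,0,0]'; 
python3 -m handwheel '{"gripper":[-0.3,-0.3,-0.3,-0.3,-0.3,-0.3,-0.3,-0.3],"slide":[[0,0,0],[0,0,0],[0,0,0],[0,0,0],[0,0,0],[0,0,0],[0,0,0],[0,0,0]],"yaw":[0.125,0.125,0.125,0.125,0.125,0.125,0.125,0.125]}'
python3 -m handwheel '{"gripper":[-0.3,-0.3,-0.3,-0.3,-0.3,-0.3,-0.3,-0.3],"slide":[[0,0,0],[0,0,0],[0,0,0],[0,0,0],[0,0,0],[0,0,0],[0,0,0],[0,0,0]],"yaw":[0.125,0.125,0.125,0.125,0.125,0.125,0.125,0.125]}'
python3 -m handwheel '{"gripper":[-0.3,-0.3,-0.3,-0.3,-0.3,-0.3,-0.3,-0.3],"slide":[[0,0,0],[0,0,0],[0,0,0],[0,0,0],[0,0,0],[0,0,0],[0,0,0],[0,0,0]],"yaw":[0.125,0.125,0.125,0.125,0.125,0.125,0.07,0]}'
python3 -m handwheel '{"gripper":[-0.3,-0.3,-0.3,-0.3,-0.3,-0.3,-0.3,-0.3],"slide":[[22,33,0],[22,33,0],[22,33,0],[22,33,0],[22,33,0],[22,33,0],[22,33,0],[22,33,0]],"yaw":[0,0,0,0,0,0,0,0]}'
python3 -m handwheel '{"gripper":[-0.3,-0.3,-0.3,-0.3,-0.3,-0.3,-0.3,-0.3],"slide":[[22,33,0],[22,33,0],[22,33,0],[22,33,0],[22,33,0],[22,33,0],[22,33,0],[0,0,0]],"yaw":[0,0,0,0,0,0,0,0]}'
python3 -c "
from h import *
st();to(.559,-.0556,.23,-1)
snap('wrist','w1.png')"
```

```text
time: 0.77
ee_pos: [0.1822, 0.5188, 0.2309]
tcp_rot: [-180.0, 0.0, 103.0]
wrist_force: [0.7, 0.6, 0.6]
opening: 0.0296
grasp_force: 0.0
time: 1.43
ee_pos: [0.2831, 0.4638, 0.2308]
tcp_rot: [-175.1, 0.9, 56.1]
wrist_force: [0.1, 0.4, 0.4]
opening: 0.0301
grasp_force: 0.0
time: 2.1
ee_pos: [0.4224, 0.2975, 0.2311]
tcp_rot: [-167.6, 7.9, 28.4]
wrist_force: [0.2, 0.5, 0.3]
opening: 0.0299
grasp_force: 0.0
time: 2.77
ee_pos: [0.6921, 0.1547, 0.1511]
tcp_rot: [-167.6, 7.8, 28.9]
wrist_force: [1.0, 1.2, 0.8]
opening: 0.0302
grasp_force: 0.0
time: 3.43
ee_pos: [0.8221, 0.0325, 0.0517]
tcp_rot: [-169.9, 3.0, 27.7]
wrist_force: [0.0, -0.7, -0.8]
opening: 0.0298
grasp_force: 0.0
t 3.43 p [0.8221 0.0325 0.0517] rpy [-169.9    3.    27.7] F [ 0.01 -0.71 -0.8 ] T [-0.18 -0.08  0.01] open 0.0298 g 0.0 q6 152
turn rad 0.501 | slide before turn [-273.9  -44.2 -178.3] | slide after turn [-261.5   92.7 -178.3]
```

View pics/w1.png

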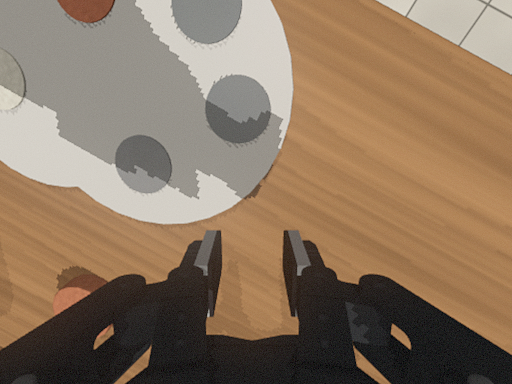

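The wrist picture shows the palette ahead and the gripper tilted: joint 6 ran into its limit. Yaw falls as q6 rises, so I'll raise the tool and turn back the other way.

```bash

python3 -m handwheel '{"gripper":[-0.3,-0.3,-0.3,-0.3,-0.3,-0.3],"slide":[[0,0,-30],[0,0,-30],[0,0,-30],[0,0,-30],[-30,0,-20],[-30,0,-20]],"yaw":[0,0,0,0,0,0]}'
python3 -m handwheel '{"gripper":[-0.3,-0.3,-0.3,-0.3],"slide":[[0,0,0],[0,0,0],[0,0,0],[0,0,0]],"yaw":[-0.1,-0.1,-0.1,-0.1]}'
python3 -c "
from h import *
st();to(.559,-.0556,.23,179);print(sensors.get_obs()['q'])"
```

```text
time: 3.98
ee_pos: [0.7453, -0.0093, 0.1973]
tcp_rot: [-171.1, 0.6, 27.6]
wrist_force: [0.5, -0.7, 0.9]
opening: 0.0296
grasp_force: 0.0
time: 4.32
ee_pos: [0.7452, -0.0098, 0.1987]
tcp_rot: [-171.6, -3.0, 50.5]
wrist_force: [-0.4, -0.1, -0.2]
opening: 0.03
grasp_force: 0.0
t 4.32 p [ 0.7452 -0.0098  0.1987] rpy [-171.6   -3.    50.5] F [-0.38 -0.1  -0.17] T [-0.15 -0.05  0.06] open 0.03 g 0.0 q6 125
turn rad -2.243 | slide before turn [-153.8 -114.5  -31.3] | slide after turn [185.4 -49.1 -31.3]
[ -3.54909809  42.90556328  56.40956868 108.56333661   7.33088799
 125.41652672]
```

```bash
cat >> h.py <<'E'
def tilt():
    from scipy.spatial.transform import Rotation as Ro
    o=sensors.get_obs();z=Ro.from_euler('xyz',o['tcp_rot'],degrees=True).as_matrix()[:,2];q=o['q']
    a=np.radians(q[0]);print('tilt deg radial',np.round(np.degrees(z[0]*np.cos(a)+z[1]*np.sin(a)),2),'left',np.round(np.degrees(-z[0]*np.sin(a)+z[1]*np.cos(a)),2),'q',np.round(q,1),'p',np.round(o['ee_pos'],3),'yaw',np.round(o['tcp_rot'][2],1))
E
python3 -c "
from h import *
tilt()"
python3 -m handwheel '{"gripper":[-0.3,-0.3,-0.3],"slide":[[13,15,0],[13,15,0],[0,0,0]],"yaw":[0,0,0]}'
python3 -c "
from h import *
tilt()"
python3 -m handwheel '{"gripper":[-0.3,-0.3,-0.3],"slide":[[13,15,0],[13,15,0],[0,0,0]],"yaw":[0,0,0]}'
python3 -c "
from h import *
tilt()"
```

```text
tilt deg radial -5.01 left 7.31 q [ -3.5  42.9  56.4 108.6   7.3 125.4] p [ 0.745 -0.01   0.199] yaw 50.5
time: 4.57
ee_pos: [0.7765, -0.0077, 0.1832]
tcp_rot: [-171.2, -2.7, 50.2]
wrist_force: [2.1, -0.0, -3.3]
opening: 0.0298
grasp_force: 0.0
tilt deg radial -5.45 left 7.34 q [ -3.3  52.6  70.4 113.3   7.4 126. ] p [ 0.777 -0.008  0.183] yaw 50.2
time: 4.82
ee_pos: [0.7978, -0.0061, 0.1768]
tcp_rot: [-173.1, -4.1, 50.0]
wrist_force: [0.1, -0.1, -1.4]
opening: 0.0301
grasp_force: 0.0
tilt deg radial -3.04 left 7.41 q [ -3.1  53.1  70.7 110.6   7.4 126.4] p [ 0.798 -0.006  0.177] yaw 50.0
```

```bash

python3 -m handwheel '{"gripper":[-0.3,-0.3,-0.3],"slide":[[13,15,0],[0,0,0],[0,0,0]],"yaw":[0,0,0]}'
python3 -c "
from h import *
tilt()"
python3 -m handwheel '{"gripper":[-0.3,-0.3,-0.3],"slide":[[10,11,0],[0,0,0],[0,0,0]],"yaw":[0,0,0]}'
python3 -c "
from h import *
tilt()"
```

```text
time: 5.07
ee_pos: [0.8056, -0.0057, 0.1704]
tcp_rot: [-173.6, -4.5, 49.9]
wrist_force: [0.6, 0.0, -1.2]
opening: 0.0298
grasp_force: 0.0
tilt deg radial -2.44 left 7.43 q [ -3.   53.6  70.7 109.6   7.5 126.6] p [ 0.806 -0.006  0.17 ] yaw 49.9
time: 5.32
ee_pos: [0.8122, -0.0045, 0.1646]
tcp_rot: [-173.9, -4.8, 49.9]
wrist_force: [0.9, -0.3, 0.3]
opening: 0.0298
grasp_force: 0.0
tilt deg radial -1.96 left 7.46 q [ -2.9  54.   70.7 108.7   7.5 126.8] p [ 0.812 -0.004  0.165] yaw 49.9
```

```bash

python3 -m handwheel '{"gripper":[-0.3,-0.3,-0.3,-0.3,-0.3,-0.3,-0.3,-0.3],"slide":[[0,0,-35],[0,0,-35],[-24,-28,-5],[-24,-28,0],[-24,-28,0],[-24,-28,0],[-24,-28,0],[-24,-28,0]],"yaw":[0,0,-0.12,0.12,0,0,0,0]}'
python3 -m handwheel '{"gripper":[-0.3,-0.3,-0.3,-0.3,-0.3,-0.3,-0.3,-0.3],"slide":[[0,0,0],[0,0,0],[0,0,0],[0,0,0],[0,0,0],[0,0,0],[0,0,0],[0,0,0]],"yaw":[-0.125,-0.125,-0.125,-0.125,-0.125,-0.125,-0.125,-0.125]}'
python3 -m handwheel '{"gripper":[-0.3,-0.3,-0.3,-0.3,-0.3,-0.3,-0.3,-0.3],"slide":[[0,0,0],[0,0,0],[0,0,0],[0,0,0],[0,0,0],[0,0,0],[0,0,0],[0,0,0]],"yaw":[-0.125,-0.125,-0.125,-0.125,-0.125,-0.125,-0.125,-0.125]}'
python3 -m handwheel '{"gripper":[-0.3,-0.3,-0.3,-0.3,-0.3,-0.3,-0.3,-0.3],"slide":[[0,0,0],[0,0,0],[0,0,0],[0,0,0],[0,0,0],[0,0,0],[0,0,0],[0,0,0]],"yaw":[-0.125,-0.125,-0.125,-0.125,-0.125,-0.125,-0.125,-0.125]}'
python3 -m handwheel '{"gripper":[-0.3,-0.3,-0.3,-0.3,-0.3,-0.3,-0.3,-0.3],"slide":[[0,0,0],[0,0,0],[0,0,0],[0,0,0],[0,0,0],[0,0,0],[0,0,0],[0,0,0]],"yaw":[-0.125,-0.125,-0.125,-0.125,-0.125,-0.125,-0.125,-0.125]}'
python3 -m handwheel '{"gripper":[-0.3,-0.3,-0.3,-0.3,-0.3,-0.3,-0.3,-0.3],"slide":[[0,0,0],[0,0,0],[0,0,0],[0,0,0],[0,0,0],[0,0,0],[0,0,0],[0,0,0]],"yaw":[-0.125,-0.125,-0.125,-0.125,-0.125,-0.125,-0.125,0]}'
python3 -c "
from h import *
tilt()"
```

```text
time: 5.98
ee_pos: [0.6177, -0.0143, 0.2267]
tcp_rot: [-175.0, -5.7, 49.1]
wrist_force: [0.5, -0.2, 1.6]
opening: 0.0299
grasp_force: 0.0
time: 6.65
ee_pos: [0.6197, -0.0143, 0.2273]
tcp_rot: [177.8, -7.2, 107.2]
wrist_force: [-0.5, 0.8, 0.7]
opening: 0.0297
grasp_force: 0.0
time: 7.32
ee_pos: [0.6196, -0.0143, 0.2273]
tcp_rot: [172.8, -2.1, 164.4]
wrist_force: [-0.6, 0.2, -0.1]
opening: 0.0299
grasp_force: 0.0
time: 7.98
ee_pos: [0.6197, -0.0144, 0.2272]
tcp_rot: [174.3, 5.0, -138.6]
wrist_force: [0.9, 0.4, 0.9]
opening: 0.0297
grasp_force: 0.0
time: 8.65
ee_pos: [0.6197, -0.0143, 0.2273]
tcp_rot: [-178.9, 7.4, -81.0]
wrist_force: [0.2, -0.0, 0.2]
opening: 0.0301
grasp_force: 0.0
time: 9.32
ee_pos: [0.6197, -0.0143, 0.2272]
tcp_rot: [-173.6, 3.9, -30.8]
wrist_force: [0.4, 0.7, 0.5]
opening: 0.0296
grasp_force: 0.0
tilt deg radial -0.67 left 7.48 q [  -4.8   15.4   21.2   96.5    7.5 -153.8] p [ 0.62  -0.014  0.227] yaw -30.8
```

```bash

python3 -m handwheel '{"gripper":[-0.3,-0.3,-0.3,-0.3,-0.3,-0.3,-0.3],"slide":[[0,0,0],[0,0,0],[0,0,0],[0,0,0],[0,0,0],[0,0,0],[0,0,0]],"yaw":[-0.125,-0.125,-0.125,-0.08,-0.05,-0.05,0]}'
python3 -c "
from h import *
tilt()"
python3 -m handwheel '{"gripper":[-0.3,-0.3,-0.3],"slide":[[0,0,0],[0,0,0],[0,0,0]],"yaw":[-0.1,-0.1,0]}'
python3 -c "
from h import *
tilt()"
```

```text
time: 9.9
ee_pos: [0.6209, 0.013, 0.227]
tcp_rot: [-173.5, 0.0, -2.1]
wrist_force: [-0.6, 0.3, -0.2]
opening: 0.0301
grasp_force: 0.0
tilt deg radial 0.01 left 6.44 q [  -1.8   14.9   20.7   95.8    6.5 -179.7] p [0.621 0.013 0.227] yaw -2.1
time: 10.15
ee_pos: [0.6182, 0.0686, 0.227]
tcp_rot: [-175.9, -1.1, 4.2]
wrist_force: [-0.2, -0.9, 1.1]
opening: 0.0298
grasp_force: 0.0
tilt deg radial 1.12 left 4.12 q [   4.4   13.9   19.6   94.6    4.1 -179.7] p [0.618 0.069 0.227] yaw 4.2
```

```bash

python3 -m handwheel '{"gripper":[-0.3,-0.3,-0.3],"slide":[[0,20,0],[0,20,0],[0,0,0]],"yaw":[0,0,0]}'
python3 -c "
from h import *
tilt()"
```

```text
time: 10.4
ee_pos: [0.6204, 0.0397, 0.2235]
tcp_rot: [-176.7, -1.0, 2.0]
wrist_force: [-0.3, 0.1, -0.7]
opening: 0.0299
grasp_force: 0.0
tilt deg radial 1.03 left 3.33 q [   2.1   13.9   19.2   94.3    3.3 -179.9] p [0.62  0.04  0.223] yaw 2.0
```

```bash

python3 -m handwheel '{"gripper":[-0.3,-0.3,-0.3,-0.3],"slide":[[0,35,0],[0,35,0],[0,35,0],[0,0,0]],"yaw":[0,0,0,0]}'
python3 -c "
from h import *
tilt()"
python3 -m handwheel '{"gripper":[-0.3,-0.3,-0.3,-0.3],"slide":[[0,40,0],[0,20,0],[0,0,0],[0,0,0]],"yaw":[0,0,0,0]}'
python3 -c "
from h import *
tilt()"
```

```text
time: 10.73
ee_pos: [0.6223, -0.0207, 0.2182]
tcp_rot: [-178.6, -1.0, -2.7]
wrist_force: [0.1, -0.2, -0.4]
opening: 0.0299
grasp_force: 0.0
tilt deg radial 0.99 left 1.44 q [  -2.6   13.9   18.8   93.8    1.4 -179.9] p [ 0.622 -0.021  0.218] yaw -2.7
time: 11.07
ee_pos: [0.6214, -0.0511, 0.2173]
tcp_rot: [-179.5, -1.0, -5.0]
wrist_force: [0.3, 1.1, -0.1]
opening: 0.0298
grasp_force: 0.0
tilt deg radial 1.01 left 0.47 q [  -4.9   14.    18.8   93.7    0.5 -179.9] p [ 0.621 -0.051  0.217] yaw -5.0
```

```bash

python3 -m handwheel '{"gripper":[-0.3,-0.3,-0.3,-0.3,-0.3,-0.3,-0.3,-0.3],"slide":[[0,30,0],[0,0,0],[0,0,0],[0,0,0],[0,0,0],[0,0,0],[0,0,0],[0,0,0]],"yaw":[0,0.125,0.125,0.125,0.125,0.125,0.125,0.125]}'
python3 -m handwheel '{"gripper":[-0.3,-0.3,-0.3,-0.3,-0.3,-0.3,-0.3,-0.3],"slide":[[0,0,0],[0,0,0],[0,0,0],[0,0,0],[0,0,0],[0,0,0],[0,0,0],[0,0,0]],"yaw":[0.125,0.125,0.125,0.125,0.125,0.125,0.125,0.125]}'
python3 -m handwheel '{"gripper":[-0.3,-0.3,-0.3,-0.3,-0.3,-0.3,-0.3,-0.3],"slide":[[0,0,0],[0,0,0],[0,0,0],[0,0,0],[0,0,0],[0,0,0],[0,0,0],[0,0,0]],"yaw":[0.125,0.125,0.125,0.125,0.125,0.125,0.125,0.125]}'
python3 -m handwheel '{"gripper":[-0.3,-0.3,-0.3],"slide":[[0,0,0],[0,0,0],[0,0,0]],"yaw":[0.125,0.05,0]}'
python3 -c "
from h import *
tilt();to(.56,-.0556,.2,180)
a=snap('top','top1.png')
for b in cakes(a): print('cake',*b[:3])
for b in knobs(a): print('knob',*b[:3])"
```

```text
time: 11.73
ee_pos: [0.6203, -0.0673, 0.2172]
tcp_rot: [-179.3, -0.7, -56.7]
wrist_force: [0.1, -0.2, 0.5]
opening: 0.0298
grasp_force: 0.0
time: 12.4
ee_pos: [0.6203, -0.0672, 0.2172]
tcp_rot: [-179.0, 0.2, -114.0]
wrist_force: [0.3, -0.1, -0.7]
opening: 0.03
grasp_force: 0.0
time: 13.07
ee_pos: [0.6203, -0.0673, 0.2171]
tcp_rot: [-179.6, 1.0, -171.3]
wrist_force: [-0.1, -0.1, 0.3]
opening: 0.0296
grasp_force: 0.0
time: 13.32
ee_pos: [0.6203, -0.0673, 0.2172]
tcp_rot: [-179.8, 1.0, 178.9]
wrist_force: [0.4, -0.1, -0.0]
opening: 0.0297
grasp_force: 0.0
tilt deg radial 1.01 left -0.1 q [-6.1 14.1 18.8 93.7 -0.1 -5.1] p [ 0.62  -0.067  0.217] yaw 178.9
turn rad -0.019 | slide before turn [60.5 10.5 17.2] | slide after turn [60.3 11.7 17.2]
cake [392. 229.] [ 0.5222 -0.4049] 53.2
cake [201. 164.] [0.681  0.1134] 45.5
cake [180.  91.] [0.8847 0.1791] 35.4
knob [ 43. 357.] [0.1924 0.4413] 32.5
knob [196. 204.] [0.5575 0.1024] 18.8
knob [  5. 122.] [0.746  0.5813] 25.7
knob [ 21. 116.] [0.7619 0.5443] 36.8
knob [ 41. 112.] [0.7712 0.493 ] 36.7
```

View pics/top1.png

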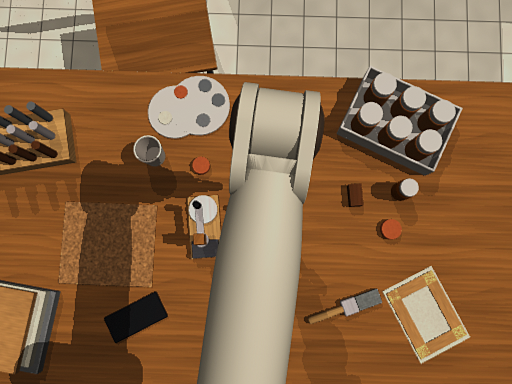

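The top view shows the arm over the right holder. The left holder, the two visible cakes, the jar, the cup and the block are undisturbed. Now I'll lower the tool around the right knob.

```bash

python3 -m handwheel '{"gripper":[-0.3,-0.3,-0.3,-0.3],"slide":[[30,5,10],[30,6,7],[0,0,0],[0,0,0]],"yaw":[0,0,0,0]}'
python3 -m handwheel '{"gripper":[-0.3,-0.3,-0.3,-0.3,-0.3,-0.3,-0.3,-0.3],"slide":[[0,0,12],[0,0,12],[0,0,12],[0,0,12],[0,0,12],[0,0,12],[0,0,6],[0,0,0]],"yaw":[0,0,0,0,0,0,0,0]}'
python3 -c "
from h import *
st();snap('wrist','w2.png')"
```

```text
time: 13.7
ee_pos: [0.5595, -0.0552, 0.1988]
tcp_rot: [-179.8, 1.0, 179.2]
wrist_force: [0.5, 0.6, 0.5]
opening: 0.0299
grasp_force: 0.0
time: 14.37
ee_pos: [0.5614, -0.0558, 0.119]
tcp_rot: [-179.8, 0.8, 179.0]
wrist_force: [-0.5, -0.1, -0.3]
opening: 0.0298
grasp_force: 0.0
t 14.37 p [ 0.5614 -0.0558  0.119 ] rpy [-179.8    0.8  179. ] F [-0.48 -0.14 -0.33] T [ 0.02  0.03 -0.04] open 0.0298 g 0.0 q6 -5
```

View pics/w2.png

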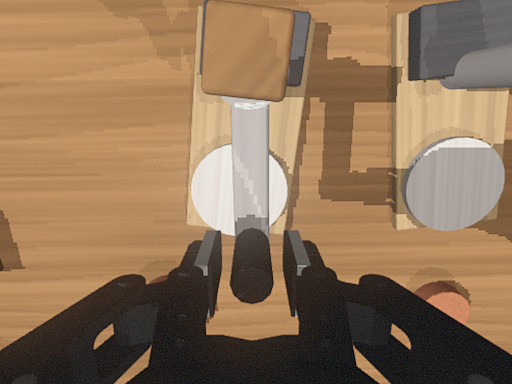

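The wrist view shows the knob centred at (251,265) between the pads, with the bar running up to the grip at (252,50). I'll narrow the gap and start swinging.

```bash

python3 -m handwheel '{"gripper":[-0.46,-0.46,-0.46,-0.46],"slide":[[0,0,0],[0,0,0],[0,2,0],[0,0,0]],"yaw":[0,0,0,0]}'
python3 -m handwheel '{"gripper":[-0.46,-0.46,-0.46],"slide":[[0.2,4.2,0],[0.2,4.2,0],[0,0,0]],"yaw":[-0.05,-0.05,0]}'
python3 -m handwheel '{"gripper":[-0.46,-0.46,-0.46],"slide":[[0.2,4.2,0],[0.2,4.2,0],[0,0,0]],"yaw":[-0.05,-0.05,0]}'
python3 -m handwheel '{"gripper":[-0.46,-0.46,-0.46],"slide":[[0.2,4.2,0],[0.2,4.2,0],[0,0,0]],"yaw":[-0.05,-0.05,0]}'
python3 -c "
from h import *
F=[];
for i in range(4): snap('wrist'); F.append(sensors.get_obs()['wrist_force'])
print(np.mean(F,0));st()"
```

```text
time: 14.75
ee_pos: [0.5625, -0.0536, 0.1216]
tcp_rot: [-179.8, 1.1, 179.0]
wrist_force: [-0.2, 0.5, -0.3]
opening: 0.0231
grasp_force: 0.0
time: 15.0
ee_pos: [0.5618, -0.0449, 0.1213]
tcp_rot: [-179.7, 1.0, -175.1]
wrist_force: [-0.2, 0.7, -0.5]
opening: 0.023
grasp_force: 0.0
time: 15.25
ee_pos: [0.5604, -0.0368, 0.1212]
tcp_rot: [-179.6, 1.0, -169.4]
wrist_force: [0.3, -0.1, 0.5]
opening: 0.0232
grasp_force: 0.0
time: 15.5
ee_pos: [0.5583, -0.0288, 0.121]
tcp_rot: [-179.5, 0.9, -163.8]
wrist_force: [0.1, 0.4, 0.1]
opening: 0.023
grasp_force: 0.0
[ 0.10602455 -0.4349235   0.2397837 ]
t 15.7 p [ 0.5583 -0.0292  0.1209] rpy [-179.5    0.9 -163.9] F [-0.04 -0.62  0.17] T [0.   0.01 0.02] open 0.023 g 0.0 q6 -19
```

```bash
cat >> h.py <<'E'
def fm(n=3):
    F=[]
    for i in range(n): snap('wrist');F.append(sensors.get_obs()['wrist_force'])
    F=np.mean(F,0);w=np.radians(sensors.get_obs()['tcp_rot'][2])
    print('Ftan(y tool)',round(F[0]*np.sin(w)-F[1]*np.cos(w),2),'Frad',round(F[0]*np.cos(w)+F[1]*np.sin(w),2));st()
E
python3 -m handwheel '{"gripper":[-0.46,-0.46,-0.46],"slide":[[0.2,4.2,0],[0.2,4.2,0],[0,0,0]],"yaw":[-0.05,-0.05,0]}'|grep force
python3 -c "
from h import *
fm()"
python3 -m handwheel '{"gripper":[-0.46,-0.46,-0.46],"slide":[[0.2,4.2,0],[0.2,4.2,0],[0,0,0]],"yaw":[-0.05,-0.05,0]}'|grep force
python3 -c "
from h import *
fm()"
```

```text
wrist_force: [0.3, 0.4, 0.2]
grasp_force: 0.0
Ftan(y tool) -0.04 Frad 0.12
t 16.1 p [ 0.5555 -0.0213  0.1208] rpy [-179.4    0.9 -158.2] F [ 0.21 -0.2  -0.5 ] T [-0.01  0.06 -0.01] open 0.0231 g 0.0 q6 -24
wrist_force: [-0.1, 0.1, 0.3]
grasp_force: 0.0
Ftan(y tool) 0.3 Frad -0.04
t 16.5 p [ 0.5517 -0.0138  0.1207] rpy [-179.4    0.8 -152.5] F [-0.46  0.36 -0.48] T [ 0.01 -0.01  0.  ] open 0.023 g 0.0 q6 -29
```

```bash

python3 -m handwheel '{"gripper":[-0.46,-0.46,-0.46],"slide":[[0.2,4.2,0],[0.2,4.2,0],[0,0,0]],"yaw":[-0.05,-0.05,0]}'|grep force
python3 -c "
from h import *
fm()"
python3 -m handwheel '{"gripper":[-0.46,-0.46,-0.46],"slide":[[0.2,4.2,0],[0.2,4.2,0],[0,0,0]],"yaw":[-0.05,-0.05,0]}'|grep force
python3 -c "
from h import *
fm()
cv2.imwrite('pics/w3.png',load('wrist')['img'][:,:,::-1])"
```

```text
wrist_force: [-0.1, 0.1, -0.1]
grasp_force: 0.0
Ftan(y tool) -0.14 Frad 0.09
t 16.9 p [ 0.5474 -0.0066  0.1206] rpy [-179.3    0.7 -146.7] F [0.03 0.13 0.01] T [ 0.01  0.03 -0.  ] open 0.0229 g 0.0 q6 -34
wrist_force: [0.8, 0.0, -0.3]
grasp_force: 0.0
Ftan(y tool) -0.08 Frad -0.24
t 17.3 p [5.422e-01 1.000e-04 1.205e-01] rpy [-179.2    0.6 -141. ] F [ 0.68 -0.26 -0.25] T [-0.   -0.03  0.02] open 0.0231 g 0.0 q6 -39
```

View pics/w3.png

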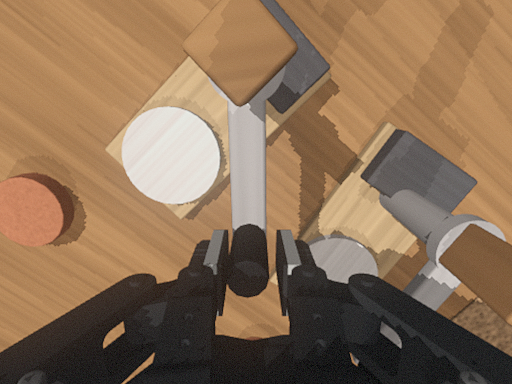

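The bar is straight between the pads, with the knob at (250,260), and about 46° past the plate. It is past half-way without resistance, so the right holder is the sound one. I'll carry on to its stop.

```bash

python3 -m handwheel '{"gripper":[-0.46,-0.46,-0.46,-0.46,-0.46,-0.46,-0.46],"slide":[[0.4,8.4,0],[0.4,8.4,0],[0.4,8.4,0],[0.4,8.4,0],[0.4,8.4,0],[0.4,8.4,0],[0,0,0]],"yaw":[-0.1,-0.1,-0.1,-0.1,-0.1,-0.1,0]}'|grep force
python3 -c "
from h import *
fm()"
python3 -m handwheel '{"gripper":[-0.46,-0.46,-0.46,-0.46],"slide":[[0.2,4.2,0],[0.1,2,0],[0,0,0],[0,0,0]],"yaw":[-0.05,-0.025,0,0]}'|grep force
python3 -c "
from h import *
fm()
print(np.degrees(np.arctan2(*(np.array(sensors.get_obs()['ee_pos'])[:2]-[.477,-.057])[::-1])))"
```

```text
wrist_force: [-0.3, 0.8, 0.5]
grasp_force: 0.0
Ftan(y tool) 0.06 Frad 0.17
t 18.03 p [0.5012 0.0277 0.1198] rpy [-1.790e+02  1.000e-01 -1.067e+02] F [-0.61  0.36  0.96] T [0.07 0.01 0.01] open 0.0233 g 0.0 q6 -70
wrist_force: [0.4, -0.6, -0.0]
grasp_force: 0.0
Ftan(y tool) 0.26 Frad -0.33
t 18.52 p [0.4949 0.0292 0.1195] rpy [-179.     0.  -102.3] F [-0.56  0.39  1.02] T [ 0.01  0.05 -0.01] open 0.0229 g 0.0 q6 -74
78.27170870401552
```

```bash

for k in 1 ; do python3 -m handwheel '{"gripper":[-0.46,-0.46,-0.46,-0.46],"slide":[[0.2,4.2,0],[0.1,2,0],[0,0,0],[0,0,0]],"yaw":[-0.05,-0.025,0,0]}'|grep force; done
python3 -c "
from h import *
fm(5)"
python3 -m handwheel '{"gripper":[-0.46,-0.46,-0.46,-0.46],"slide":[[0,1,0],[0,1,0],[0,0,0],[0,0,0]],"yaw":[-0.012,-0.012,0,0]}'|grep wrist
python3 -c "
from h import *
fm(5)"
python3 -m handwheel '{"gripper":[-0.46,-0.46,-0.46,-0.46],"slide":[[0,1,0],[0,0.5,0],[0,0,0],[0,0,0]],"yaw":[-0.012,-0.006,0,0]}'|grep wrist
python3 -c "
from h import *
fm(5)"
```

```text
wrist_force: [0.4, 0.0, -0.0]
grasp_force: 0.0
Ftan(y tool) 0.03 Frad -0.21
t 19.1 p [0.4886 0.0302 0.1194] rpy [-1.79e+02 -1.00e-01 -9.79e+01] F [-0.17  0.4   0.63] T [-0.01  0.02  0.08] open 0.0232 g 0.0 q6 -78
wrist_force: [1.4, 1.4, -0.2]
Ftan(y tool) -1.55 Frad -1.35
t 19.68 p [0.4867 0.0305 0.1195] rpy [-1.79e+02 -1.00e-01 -9.65e+01] F [1.83 0.88 0.45] T [ 0.2  -0.32  0.05] open 0.0231 g 0.8 q6 -80
wrist_force: [2.0, 0.1, 1.4]
Ftan(y tool) -2.22 Frad -0.61
t 20.27 p [0.4852 0.0306 0.1195] rpy [-1.79e+02 -1.00e-01 -9.55e+01] F [ 1.88 -0.15  3.65] T [-0.01 -0.4   0.04] open 0.0231 g 1.1 q6 -81
```

Tangential force has risen to 2.2 N, so the sound bar is at its stop. I'll release and go to the left holder.

```bash

python3 -m handwheel '{"gripper":[-0.3,-0.3,-0.3,-0.3,-0.3,-0.3,-0.3,-0.3],"slide":[[0,-1.5,0],[0,0,0],[0,0,0],[0,0,-15],[0,0,-20],[0,0,-20],[0,0,-20],[0,0,-20]],"yaw":[0,0,0,0,0,0,0,0]}'|grep wrist
python3 -m handwheel '{"gripper":[-0.3,-0.3,-0.3,-0.3,-0.3,-0.3,-0.3,-0.3],"slide":[[0,0,0],[0,0,0],[0,0,0],[0,0,0],[0,0,0],[0,0,0],[0,0,0],[0,0,0]],"yaw":[0.125,0.125,0.125,0.125,0.125,0.125,0.125,0.125]}'|grep wrist
python3 -m handwheel '{"gripper":[-0.3,-0.3,-0.3,-0.3],"slide":[[0,0,0],[0,0,0],[0,0,0],[0,0,0]],"yaw":[0.125,0.125,0.085,0]}'|grep wrist
python3 -c "
from h import *
st();to(.5595,.1026,.2,-172)"
```

```text
wrist_force: [0.6, 0.7, 0.7]
wrist_force: [1.0, 0.3, 0.2]
wrist_force: [0.7, -0.2, -0.1]
t 21.93 p [0.4848 0.0308 0.2141] rpy [-179.7    0.9 -172.2] F [ 0.67 -0.19 -0.14] T [-0.    0.05  0.03] open 0.03 g 0.0 q6 -4
turn rad -0.003 | slide before turn [-83.8  61.   14.1] | slide after turn [-84.   60.7  14.1]
```

```bash

python3 -m handwheel '{"gripper":[-0.3,-0.3,-0.3,-0.3,-0.3],"slide":[[-21,15,0],[-21,15,0],[-21,15,0],[-21,16,0],[0,0,0]],"yaw":[0,0,0,0,0]}'|grep wrist
python3 -m handwheel '{"gripper":[-0.3,-0.3,-0.3,-0.3,-0.3,-0.3,-0.3,-0.3],"slide":[[0,0,15],[0,0,15],[0,0,15],[0,0,15],[0,0,15],[0,0,12],[0,0,6],[0,0,0]],"yaw":[0,0,0,0,0,0,0,0]}' |grep wrist
python3 -c "
from h import *
st();snap('wrist','w4.png')"
```

```text
wrist_force: [1.2, 0.1, 0.1]
wrist_force: [-0.8, -1.4, 0.1]
t 23.02 p [0.5605 0.1023 0.1209] rpy [-179.6    0.8 -171.9] F [-0.79 -1.38  0.07] T [-0.05  0.01  0.02] open 0.0296 g 0.0 q6 2
```

View pics/w4.png

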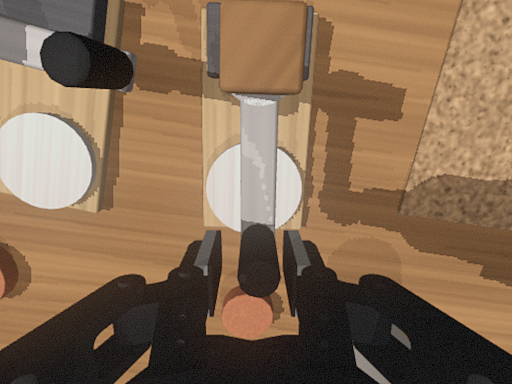

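The right bar is fully out, with its knob at (70,60). The left knob sits between the pads at (259,258). I'll swing it in small steps that stop on contact force.

```bash
cat >> h.py <<'E'
def chk(lim=1.3,n=4):
    F=[]
    for i in range(n): snap('wrist');F.append(sensors.get_obs()['wrist_force'])
    F=np.mean(F,0);o=sensors.get_obs();w=np.radians(o['tcp_rot'][2]);f=F[0]*np.sin(w)-F[1]*np.cos(w)
    print('Ftan',round(f,2),'g',round(o['grasp_force'],2),'p',np.round(o['ee_pos'],4),'yaw',round(o['tcp_rot'][2],1))
    raise SystemExit(int(abs(f)>lim or o['grasp_force']>.6))
E
C='from h import *
chk(n=3)'
python3 -m handwheel '{"gripper":[-0.46,-0.46,-0.46,-0.46],"slide":[[0,0,0],[0,0,0],[0,2,0],[0,0,0]],"yaw":[0,0,0,0]}' >/dev/null && python3 -c "$C" && 
python3 -m handwheel '{"gripper":[-0.46,-0.46,-0.46],"slide":[[0.2,4.2,0],[0,2.1,0],[0,0,0]],"yaw":[-0.05,-0.025,0]}' >/dev/null && python3 -c "$C" && 
python3 -m handwheel '{"gripper":[-0.46,-0.46,-0.46],"slide":[[0.2,4.2,0],[0,2.1,0],[0,0,0]],"yaw":[-0.05,-0.025,0]}' >/dev/null && python3 -c "$C" && 
python3 -m handwheel '{"gripper":[-0.46,-0.46,-0.46],"slide":[[0.2,4.2,0],[0,2.1,0],[0,0,0]],"yaw":[-0.05,-0.025,0]}' >/dev/null && python3 -c "$C" && 
python3 -m handwheel '{"gripper":[-0.46,-0.46,-0.46],"slide":[[0.2,4.2,0],[0,2.1,0],[0,0,0]],"yaw":[-0.05,-0.025,0]}' >/dev/null && python3 -c "$C" && 
python3 -m handwheel '{"gripper":[-0.46,-0.46,-0.46],"slide":[[0.2,4.2,0],[0,2.1,0],[0,0,0]],"yaw":[-0.05,-0.025,0]}' >/dev/null && python3 -c "$C" && 
python3 -m handwheel '{"gripper":[-0.46,-0.46,-0.46],"slide":[[0.2,4.2,0],[0,2.1,0],[0,0,0]],"yaw":[-0.05,-0.025,0]}' >/dev/null && python3 -c "$C" && 
python3 -m handwheel '{"gripper":[-0.46,-0.46,-0.46],"slide":[[0.2,4.2,0],[0,2.1,0],[0,0,0]],"yaw":[-0.05,-0.025,0]}' >/dev/null && python3 -c "$C"
```

```text
Ftan -0.01 g 0.0 p [0.561  0.1047 0.1226] yaw -172.0
Ftan -0.14 g 0.0 p [0.5598 0.1108 0.1224] yaw -167.7
Ftan -0.0 g 0.0 p [0.5581 0.1168 0.1223] yaw -163.4
Ftan -0.41 g 0.0 p [0.556  0.1228 0.1223] yaw -159.2
Ftan -0.18 g 0.0 p [0.5535 0.1285 0.1222] yaw -154.9
Ftan 0.16 g 0.0 p [0.5505 0.1341 0.1221] yaw -150.6
Ftan 0.04 g 0.0 p [0.5472 0.1394 0.122 ] yaw -146.3
Ftan -0.21 g 0.0 p [0.5434 0.1445 0.1219] yaw -142.0
```

```bash
C='from h import *
chk(n=3)'
python3 -m handwheel '{"gripper":[-0.46,-0.46,-0.46],"slide":[[0.2,4.2,0],[0,0,0],[0,0,0]],"yaw":[-0.05,0,0]}' >/dev/null && python3 -c "$C" && 
python3 -m handwheel '{"gripper":[-0.46,-0.46,-0.46],"slide":[[0.2,4.2,0],[0,0,0],[0,0,0]],"yaw":[-0.05,0,0]}' >/dev/null && python3 -c "$C" && 
python3 -m handwheel '{"gripper":[-0.46,-0.46,-0.46],"slide":[[0.2,4.2,0],[0,0,0],[0,0,0]],"yaw":[-0.05,0,0]}' >/dev/null && python3 -c "$C" && 
python3 -m handwheel '{"gripper":[-0.46,-0.46,-0.46],"slide":[[0.2,4.2,0],[0,0,0],[0,0,0]],"yaw":[-0.05,0,0]}' >/dev/null && python3 -c "$C" && 
python3 -m handwheel '{"gripper":[-0.46,-0.46,-0.46],"slide":[[0.2,4.2,0],[0,0,0],[0,0,0]],"yaw":[-0.05,0,0]}' >/dev/null && python3 -c "$C" && 
python3 -m handwheel '{"gripper":[-0.46,-0.46,-0.46],"slide":[[0.2,4.2,0],[0,0,0],[0,0,0]],"yaw":[-0.05,0,0]}' >/dev/null && python3 -c "$C"
```

```text
Ftan 0.16 g 0.0 p [0.5407 0.1476 0.1219] yaw -139.1
Ftan -0.13 g 0.0 p [0.5379 0.1507 0.1218] yaw -136.2
Ftan 0.24 g 0.0 p [0.5348 0.1536 0.1218] yaw -133.4
Ftan -0.08 g 0.0 p [0.5316 0.1564 0.1217] yaw -130.5
Ftan 0.06 g 0.01 p [0.5282 0.1589 0.1216] yaw -127.6
Ftan 0.02 g 0.0 p [0.5247 0.1613 0.1215] yaw -124.8
```

```bash
python3 -c "
from h import *
cv2.imwrite('pics/w5.png',load('wrist')['img'][:,:,::-1])"
```

```text
(no output)
```

View pics/w5.png

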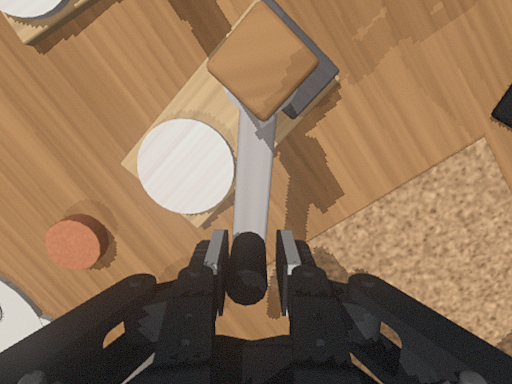

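```bash
python3 -c "
from h import *
c=load('wrist');p=ray(c,187,166,.02);g=ray(c,263,60,.16);k=ray(c,250,240,.15)
print(p,g,k,np.degrees(np.arctan2(*(p-g)[1::-1])),np.degrees(np.arctan2(*(k-g)[1::-1])))
c=snap('top')
for b in plates(c):
  if .4<b[1][0]<.7 and abs(b[1][1])<.3:print(*b[:3])
c=snap('scene')
for b in plates(c):
  if .4<b[1][0]<.7 and abs(b[1][1])<.3:print(*b[:3])
"
```

```text
[0.55684864 0.11557545 0.02      ] [0.47524836 0.09696033 0.16      ] [0.51533103 0.14714606 0.15      ] 12.850729523887999 51.386104106927284
[264. 210.] [ 0.5617 -0.0626] 75.0
[198. 209.] [0.5587 0.1151] 75.0
[145. 207.] [0.5618 0.2583] 76.8
[242. 214.] [ 0.5638 -0.062 ] 79.2
[293. 184.] [0.5602 0.115 ] 78.2
[364. 185.] [0.6833 0.2789] 101.2
```

The white plate at (187,166) and grip at (263,60) put the base at about 12.5°. The bar is therefore about 39° (0.68 rad) out and the holder has turned a few degrees. It is jammed less than half-way, so the left holder is the binding one. Both bars are now out, so I'll swing this one back.

```bash

python3 -m handwheel '{"gripper":[-0.46,-0.46,-0.46,-0.46,-0.46,-0.46,-0.46,-0.46],"slide":[[0.3,-6,0],[0.4,-8.4,0],[0.4,-8.4,0],[0.4,-8.4,0],[0.4,-8.4,0],[0.4,-8.4,0],[0.2,-5,0],[0,0,0]],"yaw":[0.08,0.1,0.1,0.1,0.1,0.1,0.06,0]}' |grep wrist
python3 -c "
from h import *
fm()
cv2.imwrite('pics/w6.png',load('wrist')['img'][:,:,::-1])
c=snap('scene')
for b in plates(c):
  if .4<b[1][0]<.7 and abs(b[1][1])<.3:print(*b[:3])
"
```

```text
wrist_force: [0.3, -0.6, 0.3]
Ftan(y tool) -0.25 Frad 0.51
t 29.67 p [0.5559 0.1197 0.1222] rpy [-179.5    0.9 -161.3] F [-0.24 -0.09 -0.35] T [-0.03  0.01  0.  ] open 0.0235 g 0.0 q6 -6
[242. 214.] [ 0.5637 -0.062 ] 79.2
[293. 184.] [0.5602 0.1149] 78.3
[364. 185.] [0.6835 0.2782] 102.3
```

View pics/w6.png

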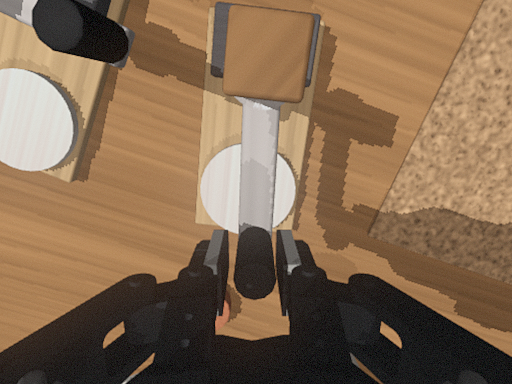

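The bar is almost over the plate: bar edges run (247,103)–(238,232) and (278,105)–(273,232), and the grip corners are (229,8), (313,13), (304,102), (222,97). From these I'll get the remaining angle.

```bash
cat >> h.py <<'E'
def ang(c,a,b,z):
    d=ray(c,*b,z)-ray(c,*a,z);return round(np.degrees(np.arctan2(d[1],d[0])),1)
E
python3 -c "
from h import *
c=load('wrist')
g=[(229,8),(313,13),(304,102),(222,97)]
print('grip yaw',ang(c,g[0],g[3],.16),ang(c,g[1],g[2],.16),'from sides',ang(c,g[0],g[1],.16)-90,ang(c,g[3],g[2],.16)-90, 'ctr',np.mean([ray(c,*x,.16) for x in g],0))
print('bar',ang(c,(247,103),(238,232),.11),ang(c,(278,105),(273,232),.11))
print('base edge L',ang(c,(209,60),(196,222),.012),'R',ang(c,(325,20),(297,228),.012))
print('plate',ray(c,249,187,.02))
"
```

```text
grip yaw 12.5 15.4 from sides 15.599999999999994 15.299999999999997 ctr [0.47648843 0.09764487 0.16      ]
bar 14.3 17.7
base edge L 11.6 R 13.9
plate [0.55570001 0.11606207 0.02      ]
```

```bash

python3 -m handwheel '{"gripper":[-0.46,-0.46,-0.46],"slide":[[0.2,-3,0],[0,-1.5,0],[0,0,0]],"yaw":[0.035,0.02,0]}' |grep force
python3 -c "
from h import *
fm()"
python3 -m handwheel '{"gripper":[-0.46,-0.46],"slide":[[0,-1,0],[0,0,0]],"yaw":[0.01,0]}' |grep force
python3 -c "
from h import *
fm()
cv2.imwrite('pics/w7.png',load('wrist')['img'][:,:,::-1])
c=snap('scene')
for b in plates(c):
  if .4<b[1][0]<.7 and abs(b[1][1])<.3:print(*b[:3])
"
```

```text
wrist_force: [0.2, 0.4, 0.5]
grasp_force: 0.0
Ftan(y tool) 0.09 Frad -0.3
t 30.12 p [0.5572 0.1154 0.1224] rpy [-179.5    0.9 -164.5] F [-0.59  0.25  0.05] T [-0.08  0.   -0.03] open 0.023 g 0.0 q6 -4
wrist_force: [-0.6, -0.0, 0.6]
grasp_force: 0.1
Ftan(y tool) -0.13 Frad 0.47
t 30.43 p [0.5574 0.1143 0.1223] rpy [-179.5    0.9 -165.1] F [-0.71  0.1   0.43] T [ 0.01  0.04 -0.  ] open 0.0229 g 0.1 q6 -3
[242. 214.] [ 0.5637 -0.062 ] 79.2
[293. 184.] [0.5602 0.1149] 78.3
[364. 185.] [0.6833 0.2781] 102.1
```

View pics/w7.png

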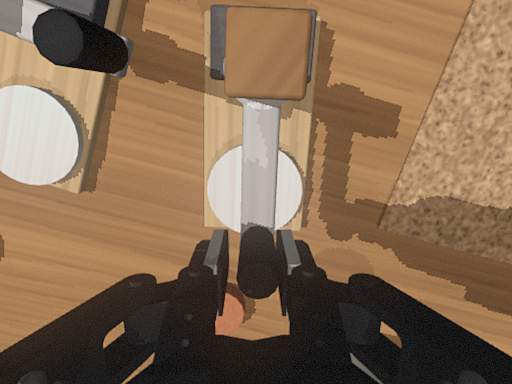

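The bar now runs centrally from the grip (267,53) over the plate (255,188) to the knob at (258,260), parallel to the base edges. A couple of small nudges will show whether it is at its stop.

```bash
C='from h import *
chk(lim=1.1,n=4)'
python3 -m handwheel '{"gripper":[-0.46,-0.46],"slide":[[0,-1,0],[0,0,0]],"yaw":[0.01,0]}' |grep force;python3 -c "$C" && 
python3 -m handwheel '{"gripper":[-0.46,-0.46],"slide":[[0,-0.7,0],[0,0,0]],"yaw":[0.007,0]}' |grep force && python3 -c "$C"
python3 -c "
from h import *
c=snap('scene')
for b in plates(c):
  if .4<b[1][0]<.7 and abs(b[1][1])<.3:print(*b[:3])"
```

```text
wrist_force: [0.6, 0.3, -0.2]
grasp_force: 0.1
Ftan 0.29 g 0.0 p [0.5577 0.1132 0.1223] yaw -165.7
wrist_force: [-0.1, 0.6, -0.3]
grasp_force: 0.5
Ftan 1.11 g 0.61 p [0.5578 0.1127 0.1223] yaw -166.1
[242. 214.] [ 0.5638 -0.062 ] 79.2
[293. 184.] [0.5602 0.1149] 78.3
[364. 185.] [0.6835 0.2782] 102.4
```

The bar is at its stop over the plate: 1.1 N and the plate hasn't moved. Next I'll pick up this holder by its grip.

```bash

python3 -m handwheel '{"gripper":[-0.3,-0.3,0.2,0.2,0.2,0.2,0.2,0.2],"slide":[[0,1,0],[0,0,0],[0,0,-25],[0,0,-25],[0,0,-25],[0,0,0],[0,0,0],[0,0,0]],"yaw":[0,0,0,0,0,0,0,0]}'|grep wrist
python3 -c "
from h import *
st();to(.4765,.0976,.2,-166.7);to(.4765,.0976,.122,-166.7)"
```

```text
wrist_force: [-0.3, 0.0, -0.7]
t 31.93 p [0.5563 0.1138 0.1967] rpy [-179.6    0.9 -166.1] F [-0.25  0.02 -0.67] T [0.03 0.05 0.03] open 0.0514 g 0.0 q6 -2
turn rad 0.011 | slide before turn [81.3  3.5 -3.3] | slide after turn [81.4  2.6 -3.3]
turn rad 0.011 | slide before turn [81.3  3.5 74.7] | slide after turn [81.4  2.6 74.7]
```

```bash

python3 -m handwheel '{"gripper":[0.2,0.2,0.2,0.2],"slide":[[27,1.2,0],[27,1.2,0],[27,1.1,0],[0,0,0]],"yaw":[0.011,0,0,0]}'|grep -E "wrist|pos"
python3 -m handwheel '{"gripper":[0.2,0.2,0.2,0.2,0.2,0.2,0.2],"slide":[[0,0,15],[0,0,15],[0,0,15],[0,0,15],[0,0,10],[0,0,4],[0,0,0]],"yaw":[0,0,0,0,0,0,0]}'|grep -E "wrist|pos"
python3 -m handwheel '{"gripper":[-0.7,-0.7,-0.7,-0.7,-0.7,-0.7,-0.7,-0.7],"slide":[[0,0,0],[0,0,0],[0,0,0],[0,0,0],[0,0,0],[0,0,0],[0,0,0],[0,0,0]],"yaw":[0,0,0,0,0,0,0,0]}' 60
python3 -m handwheel '{"gripper":[-0.7,-0.7,-0.7,-0.7,-0.7],"slide":[[0,0,-8],[0,0,-15],[0,0,-20],[0,0,-20],[0,0,0]],"yaw":[0,0,0,0,0]}'
python3 -c "
from h import *
st();to(.4215,.3555,.188,180)"
```

```text
ee_pos: [0.4729, 0.0975, 0.195]
wrist_force: [-0.0, -0.6, -0.7]
ee_pos: [0.4775, 0.0979, 0.1206]
wrist_force: [-0.3, -0.6, 1.5]
time: 33.52
ee_pos: [0.4786, 0.0981, 0.123]
tcp_rot: [-179.6, 1.0, -166.7]
wrist_force: [0.6, -0.8, 6.3]
opening: 0.0257
grasp_force: 60.6
time: 33.93
ee_pos: [0.4778, 0.0985, 0.1882]
tcp_rot: [-179.6, 1.1, -166.7]
wrist_force: [0.7, 0.8, -5.1]
opening: 0.0253
grasp_force: 59.8
t 33.93 p [0.4778 0.0985 0.1882] rpy [-179.6    1.1 -166.7] F [ 0.72  0.8  -5.15] T [-0.07  0.08 -0.02] open 0.0253 g 59.8 q6 -1
turn rad 0.232 | slide before turn [-4.30e+00  2.63e+02  2.00e-01] | slide after turn [5.63e+01 2.57e+02 2.00e-01]
```

```bash

python3 -m handwheel '{"gripper":[-0.7,-0.7,-0.7,-0.7,-0.7,-0.7,-0.7,-0.7],"slide":[[0,0,0],[0,0,0],[7,15,0],[7,25,0],[7,30,0],[7,32,0],[7,32,0],[7,32,0]],"yaw":[0.116,0.116,0,0,0,0,0,0]}'|grep -E "wrist|pos"
python3 -m handwheel '{"gripper":[-0.7,-0.7,-0.7,-0.7,-0.7,-0.7,-0.7,-0.7],"slide":[[7,30,0],[6,30,0],[1,20,0],[0,11,0],[0,0,10],[0,0,15],[0,0,15],[0,0,0]],"yaw":[0,0,0,0,0,0,0,0]}'|grep -E "wrist|pos|rot"
python3 -m handwheel '{"gripper":[-0.7,-0.7,-0.7,-0.7,-0.7],"slide":[[0,0,8],[0,0,5],[0,0,3],[0,0,2],[0,0,0]],"yaw":[0,0,0,0,0]}'|grep -E "wrist|pos|rot"
python3 -m handwheel '{"gripper":[-0.7,-0.7,-0.7],"slide":[[0,0,2],[0,0,1],[0,0,0]],"yaw":[0,0,0]}'|grep -E "wrist|pos|rot"
```

```text
ee_pos: [0.4339, 0.2654, 0.182]
wrist_force: [0.9, -0.1, -6.6]
ee_pos: [0.4204, 0.3531, 0.1385]
tcp_rot: [-179.5, 0.7, 180.0]
wrist_force: [-0.2, -0.2, -7.3]
ee_pos: [0.4222, 0.3549, 0.126]
tcp_rot: [-179.8, 1.1, 180.0]
wrist_force: [-1.1, -2.2, -0.9]
ee_pos: [0.4223, 0.3549, 0.1259]
tcp_rot: [-179.9, 1.2, 180.0]
wrist_force: [-8.3, -7.6, 19.2]
```

```bash

python3 -m handwheel '{"gripper":[-0.7,-0.4,0.1,0.2,0.2,0.2,0.2],"slide":[[0,0,-2],[0,0,0],[0,0,0],[0,0,0],[0,0,-20],[0,0,-40],[0,0,-40]],"yaw":[0,0,0,0,0,0,0]}'|grep -E "wrist|pos|rot"
python3 -m handwheel '{"gripper":[1,1,1,1,1],"slide":[[30,0,-20],[30,0,-20],[30,0,0],[20,0,0],[0,0,0]],"yaw":[0,0,0,0,0]}'
python3 -c "
from h import *
c=snap('top','top2.png')
for b in cakes(c): print('cake',*b[:3])
for b in plates(c):
  if .3<b[1][0]<.7 and -.3<b[1][1]<.5:print(*b[:3])
for b in knobs(c): print('knob',*b[:3])
c=snap('scene')
for b in cakes(c): print('scake',*b[:3])
for b in plates(c):
  if .3<b[1][0]<.7 and -.3<b[1][1]<.5:print(*b[:3])
tilt()"
```

```text
ee_pos: [0.4197, 0.3551, 0.224]
tcp_rot: [-179.7, 0.9, -180.0]
wrist_force: [1.0, 1.0, 0.4]
time: 36.93
ee_pos: [0.3072, 0.356, 0.2635]
tcp_rot: [-179.9, 1.0, -179.9]
wrist_force: [-0.8, -0.2, -0.0]
opening: 0.0851
grasp_force: 0.0
cake [391. 229.] [ 0.5222 -0.4046] 54.0
cake [292. 169.] [ 0.6769 -0.1336] 60.6
cake [201. 164.] [0.681  0.1134] 45.6
cake [180.  92.] [0.8845 0.1792] 35.6
[109. 227.] [0.5044 0.3498] 69.5
[264. 210.] [ 0.5617 -0.0626] 75.0
knob [ 42. 361.] [0.1838 0.4426] 28.5
knob [226. 235.] [0.4852 0.0284] 17.7
knob [ 92. 224.] [0.5028 0.3489] 22.2
knob [  5. 123.] [0.7451 0.5806] 24.3
knob [ 21. 117.] [0.7618 0.5442] 36.7
knob [ 40. 114.] [0.7709 0.4949] 32.8
scake [117. 269.] [ 0.5246 -0.4047] 57.1
scake [246. 257.] [ 0.6798 -0.1351] 65.3
scake [321. 212.] [0.6846 0.1108] 52.4
scake [332.  23.] [-0.0536  0.8364] 88.1
[242. 214.] [ 0.5638 -0.062 ] 79.2
[364. 185.] [0.6833 0.279 ] 101.7
[341. 140.] [0.5039 0.3575] 79.4
tilt deg radial 0.57 left -0.89 q [49.5 -5.5  3.2 98.1 -0.9 49.5] p [0.309 0.356 0.263] yaw -179.9
```

View pics/top2.png

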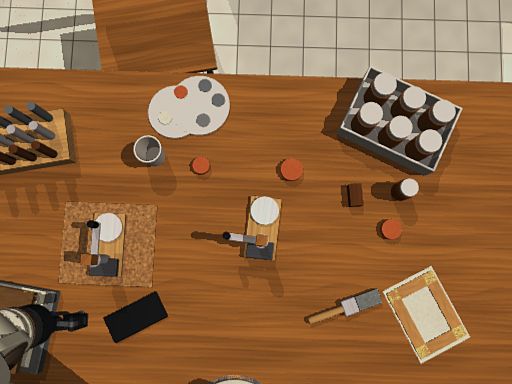

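The top view shows the left holder on the mat with its bar over the plate at (108,227), the right bar out with its knob at (226,235), and the bystanders untouched. Next I'll go to the medium cake at (291,169).

```bash

python3 -m handwheel '{"gripper":[1,1,1,1,1,1,1,1],"slide":[[-24,-32,0],[-24,-32,0],[-24,-32,0],[-24,-32,0],[-24,-32,0],[-24,-32,0],[-24,-32,0],[-24,-32,0]],"yaw":[0,0,0,0,0,0,0,0]}'|grep -E "pos|rot"
python3 -m handwheel '{"gripper":[1,1,1,1,1,1,1,1],"slide":[[-24,-32,0],[-24,-32,0],[-24,-32,0],[-24,-32,0],[-24,-32,0],[-24,-32,0],[-24,-32,0],[0,0,0]],"yaw":[0,0,0,0,0,0,0,0]}'|grep -E "pos|rot"
python3 -c "
from h import *
c=snap('wrist');C=-np.array(c['R']).T@c['t'];o=sensors.get_obs();print('cam-tcp',C-o['ee_pos'])
for b in cakes(c): print('wcake',*b[:3])
for b in blobs(c,(lambda h:(h[0]<11)&(h[1]>150)&(h[2]>110))(hsv(c)),.018,400,1e5): print(*b[:3])
tilt();to(.678,-.1344,.08,180)"
```

```text
ee_pos: [0.5033, 0.097, 0.266]
tcp_rot: [-179.8, 1.0, 179.9]
ee_pos: [0.6731, -0.1312, 0.2639]
tcp_rot: [-179.8, 0.7, 179.7]
cam-tcp [-0.06897897 -0.00173984  0.14044374]
tilt deg radial 0.72 left -0.05 q [-10.8  25.7  39.2 102.7  -0.  -10.6] p [ 0.672 -0.129  0.265] yaw 179.7
turn rad -0.004 | slide before turn [ -6.4  -5.6 185.1] | slide after turn [ -6.4  -5.6 185.1]
```

```bash

python3 -m handwheel '{"gripper":[1,1,1,1,1,1,1,1],"slide":[[-6,-5.5,30],[0,0,30],[0,0,30],[0,0,30],[0,0,20],[0,0,0],[0,0,0],[0,0,0]],"yaw":[-0.12,-0.12,-0.12,-0.12,-0.12,-0.12,-0.065,0]}'|grep -E "pos|rot"
python3 -c "
from h import *
c=snap('wrist');u,v=proj(c,[.678,-.1344,.018]);print('expect px',u,v)
h=hsv(c)
for du in(-40,-20,0,20,40):
  for dv in(-30,0):
    a,b=int(v+dv),int(u+du)
    if 0<=a<384 and 0<=b<512: print(du,dv,[int(x[a,b]) for x in h])
st();to(.678,-.1344,.001,-135)"
```

```text
ee_pos: [0.6776, -0.1304, 0.1297]
tcp_rot: [-179.2, 0.5, -134.8]
expect px 250.11231462637414 183.05721238178302
-40 -30 [16, 132, 170]
-40 0 [14, 131, 161]
-20 -30 [9, 140, 133]
-20 0 [10, 129, 193]
0 -30 [11, 136, 185]
0 0 [10, 138, 192]
20 -30 [9, 129, 193]
20 0 [10, 137, 190]
40 -30 [15, 130, 147]
40 0 [14, 133, 125]
t 39.13 p [ 0.6779 -0.1304  0.1303] rpy [-179.1    0.6 -135.1] F [0.22 0.63 0.3 ] T [-0.02 -0.03  0.03] open 0.0855 g 0.0 q6 -56
turn rad -0.002 | slide before turn [  2.7  -2.9 129.3] | slide after turn [  2.7  -2.9 129.3]
```

```bash
cat >> h.py <<'E'
def wcake(z=.018,fn=None):
    c=snap('wrist',fn);im=cv2.medianBlur(c['img'],7);H,S,V=cv2.split(cv2.cvtColor(im,cv2.COLOR_RGB2HSV))
    m=((H<=12)&(S>90)&(V>70)).astype(np.uint8);m=cv2.morphologyEx(m,cv2.MORPH_OPEN,np.ones((9,9)))
    for b in blobs(c,m,z,800,4e4):
        print('wcake px',b[0],b[1],'dia',b[2],'rect',np.round(np.array(b[3][1])*1000))
E
python3 -c "
from h import *
wcake()"
```

```text
wcake px [253. 181.] [ 0.677  -0.1333] dia 62.8 rect [59. 60.]
```

```bash

python3 -m handwheel '{"gripper":[1,1,1,1,1,1,1,1],"slide":[[2.8,-1.9,25],[0,0,25],[0,0,25],[0,0,20],[0,0,15],[0,0,10],[0,0,5],[0,0,0]],"yaw":[0,0,0,0,0,0,0,0]}'|grep -E "pos|rot|wrist"
python3 -c "
from h import *
st();to(.6773,-.1337,.001,-135)"
```

```text
ee_pos: [0.6792, -0.1341, 0.0046]
tcp_rot: [-179.2, 0.5, -135.1]
wrist_force: [-0.6, -1.0, 1.0]
t 39.85 p [ 0.6792 -0.1341  0.0046] rpy [-179.2    0.5 -135.1] F [-0.6  -1.    0.99] T [-0.08  0.02 -0.02] open 0.085 g 0.0 q6 -56
turn rad -0.001 | slide before turn [1.  1.6 3.6] | slide after turn [1.  1.6 3.6]
```

Close gently and lift.

```bash

python3 -m handwheel '{"gripper":[1,0.2,0.2,0.2,0.2,0.2,0.2,0.2],"slide":[[1,1.6,3],[0,0,0],[0,0,0],[0,0,0],[0,0,0],[0,0,0],[0,0,0],[0,0,0]],"yaw":[0,0,0,0,0,0,0,0]}' 30
python3 -c "
from h import *
st()"
python3 -m handwheel '{"gripper":[0.2,0.2,0.2,0.2,0.2,0.2],"slide":[[0,0,-10],[0,0,-30],[0,0,-30],[0,0,-20],[0,0,0],[0,0,0]],"yaw":[0,0,0,0,0,0]}'
python3 -c "
from h import *
c=snap('top')
for b in cakes(c): print('cake',*b[:3])
for b in plates(c):
  if .3<b[1][0]<.7 and -.3<b[1][1]<.5:print('plate',*b[:3])
to(.5628,-.0623,.11,-135)"
```

```text
time: 40.52
ee_pos: [0.6783, -0.1339, 0.0037]
tcp_rot: [-179.1, 0.6, -135.0]
wrist_force: [-1.5, 0.3, 6.5]
opening: 0.0605
grasp_force: 33.1
t 40.52 p [ 0.6783 -0.1339  0.0037] rpy [-179.1    0.6 -135. ] F [-1.54  0.28  6.46] T [-0.01  0.19 -0.03] open 0.0605 g 33.1 q6 -56
time: 41.02
ee_pos: [0.6769, -0.1336, 0.0943]
tcp_rot: [-179.0, 0.7, -135.0]
wrist_force: [-0.0, 0.4, -2.2]
opening: 0.0602
grasp_force: 32.9
cake [392. 229.] [ 0.5221 -0.405 ] 53.4
cake [180.  91.] [0.8846 0.1789] 35.2
plate [109. 227.] [0.5045 0.3498] 69.4
turn rad -0.0 | slide before turn [ 29.9 130.5 -17.6] | slide after turn [ 29.9 130.5 -17.6]
```

```bash

python3 -m handwheel '{"gripper":[0.2,0.2,0.2,0.2,0.2,0.2,0.2],"slide":[[6.2,26.3,0],[6.2,26.3,0],[6.2,26.3,0],[6.2,26.3,0],[6.4,26.5,0],[0,0,0],[0,0,0]],"yaw":[0,0,0,0,0,0,0]}'
python3 -c "
from h import *
c=snap('wrist');u,v=proj(c,[.5617,-.0625,.02]);print(u,v)
to(.5617,-.0625,.0245,-135)
h=hsv(c)
for b in blobs(c,cv2.morphologyEx(((h[1]<60)&(h[2]>120)).astype(np.uint8),cv2.MORPH_OPEN,np.ones((9,9))),.02,500,6e4): print(b[0],b[1],b[2],b[3])"
```

```text
time: 41.65
ee_pos: [0.5595, -0.0616, 0.0889]
tcp_rot: [-179.2, 0.5, -135.0]
wrist_force: [1.1, 0.2, -0.8]
opening: 0.0604
grasp_force: 33.0
250.20679300539987 203.87211172434994
turn rad 0.0 | slide before turn [-0.6 -1.2 64.6] | slide after turn [-0.6 -1.2 64.6]
[482. 257.] [0.4706 0.087 ] 48.7 ((0.46688053011894226, 0.08462407439947128), (0.08158547431230545, 0.030535822734236717), 83.6357192993164)
[248. 179.] [ 0.5514 -0.0751] 56.5 ((0.5495287775993347, -0.07740877568721771), (0.038953784853219986, 0.07513681799173355), 48.91813278198242)
[379. 115.] [ 0.4609 -0.0473] 33.2 ((0.4604744613170624, -0.04484663903713226), (0.020006682723760605, 0.05102260410785675), 57.32036209106445)
```

```bash

python3 -m handwheel '{"gripper":[0.2,0.2,0.2,0.2,0.2,0.2,0.2],"slide":[[-0.2,-2,10],[0,0,20],[0,0,15],[0,0,10],[0,0,5],[0,0,0],[0,0,0]],"yaw":[0,0,0,0,0,0,0]}'
python3 -m handwheel '{"gripper":[0.2,0.2,0.2,0.2],"slide":[[0,0,3],[0,0,1.5],[0,0,0],[0,0,0]],"yaw":[0,0,0,0]}'
```

```text
time: 42.28
ee_pos: [0.5638, -0.064, 0.0301]
tcp_rot: [-179.2, 0.5, -135.0]
wrist_force: [-0.3, 0.5, -1.1]
opening: 0.0605
grasp_force: 33.0
time: 42.62
ee_pos: [0.5638, -0.0638, 0.0259]
tcp_rot: [-179.1, 0.6, -135.0]
wrist_force: [0.5, 0.3, -0.6]
opening: 0.0604
grasp_force: 33.0
```

```bash

python3 -m handwheel '{"gripper":[0.2,0.2,0.2,0.2,0.2],"slide":[[0.9,1.6,0],[0,0,1],[0,0,1],[0,0,0],[0,0,0]],"yaw":[0,0,0,0,0]}'|grep -E "pos|wrist"
python3 -m handwheel '{"gripper":[0.2,0.2,0.2],"slide":[[0,0,1],[0,0,0],[0,0,0]],"yaw":[0,0,0]}'|grep -E "pos|wrist"
```

```text
ee_pos: [0.5619, -0.0633, 0.0237]
wrist_force: [-1.1, 0.9, 2.9]
ee_pos: [0.562, -0.0633, 0.0236]
wrist_force: [-5.1, 0.8, 10.6]
```

```bash

python3 -m handwheel '{"gripper":[0.2,0.5,0.6,0.7,0.7,0.7,0.7,0.7],"slide":[[0,0,-1],[0,0,0],[0,0,0],[0,0,0],[0,0,-15],[0,0,-25],[0,0,-30],[0,0,-30]],"yaw":[0,0,0,0,0,0,0,0]}'|grep -E "pos|wrist"
python3 -m handwheel '{"gripper":[1,1,1,1],"slide":[[0,0,-30],[0,0,-30],[0,0,-10],[0,0,0]],"yaw":[0,0,0,0]}'|grep -E "pos|wrist"
python3 -c "
from h import *
wcake(.038)
c=load('wrist');h=hsv(c)
for b in blobs(c,cv2.morphologyEx(((h[1]<60)&(h[2]>100)).astype(np.uint8),cv2.MORPH_CLOSE,np.ones((5,5))),.02,500,6e4): print('white',b[0],b[1],b[2])
to(.5222,-.405,.2,-135)"
```

```text
ee_pos: [0.5596, -0.0629, 0.124]
wrist_force: [1.0, 0.4, -0.2]
ee_pos: [0.5602, -0.0629, 0.1964]
wrist_force: [0.2, 0.5, -0.8]
wcake px [253. 172.] [ 0.5614 -0.0639] dia 63.0 rect [62. 58.]
wcake px [23. 23.] [ 0.6099 -0.2971] dia 44.4 rect [56. 32.]
white [380. 267.] [0.5423 0.1178] 40.7
white [124. 267.] [ 0.749  -0.0853] 40.6
white [385. 184.] [0.476  0.0441] 54.1
white [254. 169.] [ 0.5623 -0.0629] 78.4
white [330. 101.] [ 0.4623 -0.0545] 65.7
turn rad -0.0 | slide before turn [ 268.3 -215.6   -6. ] | slide after turn [ 268.4 -215.5   -6. ]
```

```bash

python3 -m handwheel '{"gripper":[1,1,1,1,1,1,1,1],"slide":[[29,-23,0],[29,-23,0],[30,-24,0],[30,-24,0],[30,-24,0],[30,-24,0],[30,-24,0],[30,-24,0]],"yaw":[0,0,0,0,0,0,0,0]}'|grep -E "pos|wrist"
python3 -m handwheel '{"gripper":[1,1,1,1,1],"slide":[[30,-25,20],[0,0,25],[0,0,25],[0,0,0],[0,0,0]],"yaw":[0,0,0,0,0]}'|grep -E "pos|wrist"
python3 -c "
from h import *
wcake(.018);st()"
```

```text
ee_pos: [0.5238, -0.3669, 0.1913]
wrist_force: [0.3, -0.3, -0.1]
ee_pos: [0.5214, -0.4016, 0.122]
wrist_force: [0.8, 0.6, 0.5]
wcake px [265. 323.] [ 0.6053 -0.3018] dia 38.5 rect [32. 39.]
wcake px [251. 184.] [ 0.5216 -0.4051] dia 56.7 rect [55. 52.]
t 45.47 p [ 0.5224 -0.402   0.1244] rpy [-179.3    0.5 -135. ] F [0.12 0.7  1.11] T [ 0.   -0.01 -0.01] open 0.0855 g 0.0 q6 -83
```

```bash

python3 -m handwheel '{"gripper":[1,1,1,1,1,1,1,1],"slide":[[2.8,-1.6,25],[0,0,25],[0,0,25],[0,0,20],[0,0,15],[0,0,8],[0,0,0],[0,0,0]],"yaw":[0,0,0,0,0,0,0,0]}'|grep -E "pos|rot|wrist"
python3 -c "
from h import *
st();to(.5218,-.4051,.004,-135)"
```

```text
ee_pos: [0.5246, -0.4062, 0.0086]
tcp_rot: [-179.1, 0.6, -135.0]
wrist_force: [0.5, 0.2, 0.6]
t 46.13 p [ 0.5246 -0.4062  0.0086] rpy [-179.1    0.6 -135. ] F [0.54 0.18 0.61] T [-0.    0.01  0.05] open 0.0852 g 0.0 q6 -83
turn rad 0.0 | slide before turn [1.2 2.8 4.6] | slide after turn [1.2 2.8 4.6]
```

```bash

python3 -m handwheel '{"gripper":[1,0.05,0.05,0.05,0.05,0.05,0.05,0.05],"slide":[[1.2,2.8,4.5],[0,0,0],[0,0,0],[0,0,0],[0,0,0],[0,0,0],[0,0,0],[0,0,0]],"yaw":[0,0,0,0,0,0,0,0]}' 30
python3 -m handwheel '{"gripper":[0.05,0.05,0.05,0.05,0.05,0.05],"slide":[[0,0,-10],[0,0,-30],[0,0,-30],[0,0,-30],[0,0,-10],[0,0,0]],"yaw":[0,0,0,0,0,0]}'
python3 -c "
from h import *
to(.562,-.0633,.11,-135)"
```

```text
time: 46.8
ee_pos: [0.5215, -0.4053, 0.0037]
tcp_rot: [-179.1, 0.6, -135.0]
wrist_force: [-1.3, 2.2, 6.2]
opening: 0.0536
grasp_force: 31.7
time: 47.3
ee_pos: [0.5205, -0.4056, 0.1167]
tcp_rot: [-178.8, 0.6, -135.0]
wrist_force: [0.4, 0.5, -0.4]
opening: 0.0536
grasp_force: 31.9
turn rad -0.0 | slide before turn [-271.3  212.8    6.7] | slide after turn [-271.4  212.7    6.7]
```

```bash

python3 -m handwheel '{"gripper":[0.05,0.05,0.05,0.05,0.05,0.05,0.05,0.05],"slide":[[-30,23.5,0],[-30,23.5,0],[-30,23.5,0],[-30,23.5,0],[-30,23.5,0],[-30,23.5,0],[-30,23.5,0],[-30,23.5,0]],"yaw":[0,0,0,0,0,0,0,0]}' |grep pos
python3 -m handwheel '{"gripper":[0.05,0.05,0.05,0.05,0.05,0.05],"slide":[[-31,25,0],[0,0,15],[0,0,20],[0,0,20],[0,0,0],[0,0,0]],"yaw":[0,0,0,0,0,0]}' |grep pos
python3 -c "
from h import *
st();to(.562,-.0633,.0417,-135)"
```

```text
ee_pos: [0.5553, -0.1, 0.1103]
ee_pos: [0.56, -0.0624, 0.0551]
t 48.47 p [ 0.56   -0.0624  0.0551] rpy [-179.3    0.4 -135. ] F [ 0.19 -1.12  0.64] T [ 0.03 -0.02  0.03] open 0.0534 g 32.0 q6 -51
turn rad -0.0 | slide before turn [-0.8 -2.1 13.4] | slide after turn [-0.8 -2.1 13.4]
```

```bash

python3 -m handwheel '{"gripper":[0.05,0.05,0.05,0.05,0.05,0.05],"slide":[[-0.8,-2,5],[0,0,5],[0,0,1.5],[0,0,0],[0,0,0],[0,0,0]],"yaw":[0,0,0,0,0,0]}' |grep -E "pos|wrist"
python3 -c "
from h import *
to(.562,-.0633,.0417,-135)"
python3 -m handwheel '{"gripper":[0.05,0.05,0.05],"slide":[[0,0,1],[0,0,0.7],[0,0,0]],"yaw":[0,0,0]}' |grep -E "pos|wrist"
```

```text
ee_pos: [0.5637, -0.0635, 0.046]
wrist_force: [-0.1, -0.3, -0.6]
turn rad -0.0 | slide before turn [1.1 1.4 4.3] | slide after turn [1.1 1.4 4.3]
ee_pos: [0.5635, -0.0634, 0.0438]
wrist_force: [-0.4, 0.3, -0.2]
```

```bash

python3 -m handwheel '{"gripper":[0.05,0.05,0.05,0.05,0.05],"slide":[[1.1,1.3,0],[0,0,1],[0,0,1],[0,0,0],[0,0,0]],"yaw":[0,0,0,0,0]}' |grep -E "pos|wrist"
python3 -m handwheel '{"gripper":[0.05,0.05,0.05],"slide":[[0,0,0.7],[0,0,0],[0,0,0]],"yaw":[0,0,0]}' |grep -E "pos|wrist"
```

```text
ee_pos: [0.5619, -0.0633, 0.0418]
wrist_force: [0.1, 0.1, -0.3]
ee_pos: [0.562, -0.0633, 0.0416]
wrist_force: [-2.1, 0.8, 5.5]
```

```bash

python3 -m handwheel '{"gripper":[0.05,0.3,0.45,0.6,0.6,0.6,0.6,0.6],"slide":[[0,0,-0.5],[0,0,0],[0,0,0],[0,0,0],[0,0,-15],[0,0,-25],[0,0,-30],[0,0,-30]],"yaw":[0,0,0,0,0,0,0,0]}'|grep -E "pos|wrist"
python3 -m handwheel '{"gripper":[1,1,1,1],"slide":[[0,0,-30],[0,0,-30],[0,0,0],[0,0,0]],"yaw":[0,0,0,0]}'|grep -E "pos|wrist"
python3 -c "
from h import *
wcake(.056)
to(.682,.1125,.2,-135)
c=snap('top')
for b in cakes(c): print('cake',*b[:3])
c=snap('scene')
for b in cakes(c): print('scake',*b[:3])
for b in plates(c):
  if .3<b[1][0]<.7 and -.3<b[1][1]<.5:print('plate',*b[:3])
"
```

```text
ee_pos: [0.5597, -0.0629, 0.1422]
wrist_force: [-0.5, -0.0, -0.5]
ee_pos: [0.5601, -0.0628, 0.2034]
wrist_force: [0.3, -0.1, -0.1]
wcake px [252. 172.] [ 0.56   -0.0658] dia 61.1 rect [61. 53.]
wcake px [28. 25.] [ 0.6042 -0.287 ] dia 44.6 rect [54. 31.]
turn rad -0.0 | slide before turn [-210.6   37.3    1.7] | slide after turn [-210.6   37.3    1.7]
cake [201. 164.] [0.6812 0.1132] 45.7
cake [180.  91.] [0.8846 0.1789] 35.2
scake [321. 213.] [0.6849 0.1106] 52.8
scake [242. 209.] [ 0.5464 -0.0509] 69.3
scake [326.  21.] [-0.077   0.8288] 122.2
plate [364. 185.] [0.6833 0.2782] 102.6
```

```bash

python3 -m handwheel '{"gripper":[1,1,1,1,1,1,1],"slide":[[-35,6.2,0],[-35,6.2,0],[-35,6.2,0],[-35,6.2,0],[-35,6.2,0],[-35.5,6.3,0],[0,0,0]],"yaw":[0,0,0,0,0,0,0]}'|grep -E "pos|wrist"
python3 -m handwheel '{"gripper":[1,1,1,1,1],"slide":[[0,0,25],[0,0,30],[0,0,20],[0,0,0],[0,0,0]],"yaw":[0,0,0,0,0]}'|grep -E "pos|wrist"
python3 -c "
from h import *
wcake(.018);st();to(.681,.1132,.004,-135)"
```

```text
ee_pos: [0.6833, 0.1174, 0.1982]
wrist_force: [1.6, 0.2, -1.5]
ee_pos: [0.6818, 0.1118, 0.1262]
wrist_force: [-0.2, -0.5, 0.9]
wcake px [256. 187.] [0.6807 0.1139] dia 49.7 rect [47. 46.]
t 52.08 p [0.6827 0.112  0.1283] rpy [-179.2    0.5 -135. ] F [0.08 0.21 0.5 ] T [ 0.06 -0.01  0.  ] open 0.0856 g 0.0 q6 -36
turn rad -0.0 | slide before turn [  0.3   2.1 124.3] | slide after turn [  0.3   2.1 124.3]
```

```bash

python3 -m handwheel '{"gripper":[1,1,1,1,1,1,1,1],"slide":[[1,4.5,25],[0,0,25],[0,0,25],[0,0,20],[0,0,15],[0,0,8],[0,0,0],[0,0,0]],"yaw":[0,0,0,0,0,0,0,0]}'|grep -E "wrist"
python3 -c "
from h import *
st();to(.6808,.1137,.004,-135)"
```

```text
wrist_force: [-0.3, -0.7, 0.5]
t 52.75 p [0.6818 0.1143 0.0116] rpy [-179.1    0.6 -135. ] F [-0.27 -0.73  0.54] T [ 0.03 -0.04  0.01] open 0.0852 g 0.0 q6 -35
turn rad -0.0 | slide before turn [1.1 0.3 7.6] | slide after turn [1.1 0.3 7.6]
```

```bash

python3 -m handwheel '{"gripper":[1,-0.1,-0.1,-0.1,-0.1,-0.1,-0.1,-0.1],"slide":[[1.1,0.3,6],[0,0,0],[0,0,0],[0,0,0],[0,0,0],[0,0,0],[0,0,0],[0,0,0]],"yaw":[0,0,0,0,0,0,0,0]}' 30
python3 -m handwheel '{"gripper":[-0.1,-0.1,-0.1,-0.1,-0.1,-0.1],"slide":[[0,0,-10],[0,0,-30],[0,0,-30],[0,0,-30],[0,0,-20],[0,0,0]],"yaw":[0,0,0,0,0,0]}'
python3 -c "
from h import *
to(.562,-.0633,.11,-135)"
```

```text
time: 53.42
ee_pos: [0.6807, 0.1137, 0.0049]
tcp_rot: [-179.1, 0.6, -135.0]
wrist_force: [-0.7, 0.0, 5.4]
opening: 0.0465
grasp_force: 31.2
time: 53.92
ee_pos: [0.6799, 0.1145, 0.1302]
tcp_rot: [-178.9, 0.9, -135.0]
wrist_force: [1.7, 0.6, -0.9]
opening: 0.0462
grasp_force: 31.2
turn rad -0.0 | slide before turn [209.  -42.4  20.2] | slide after turn [209.  -42.4  20.2]
```

```bash

python3 -m handwheel '{"gripper":[-0.1,-0.1,-0.1,-0.1,-0.1,-0.1,-0.1,-0.1],"slide":[[34.8,-7,0],[34.8,-7,0],[34.8,-7,0],[34.8,-7,0],[34.8,-7,0],[34.8,-7,0],[0,0,0],[0,0,0]],"yaw":[0,0,0,0,0,0,0,0]}' |grep pos
python3 -m handwheel '{"gripper":[-0.1,-0.1,-0.1,-0.1,-0.1],"slide":[[0,0,20],[0,0,20],[0,0,10],[0,0,0],[0,0,0]],"yaw":[0,0,0,0,0]}' |grep pos
python3 -c "
from h import *
st();to(.562,-.0633,.0609,-135)"
```

```text
ee_pos: [0.5592, -0.0645, 0.1226]
ee_pos: [0.561, -0.0628, 0.0723]
t 55.0 p [ 0.561  -0.0628  0.0723] rpy [-179.2    0.5 -135. ] F [-0.19  0.25  0.13] T [ 0.05  0.03 -0.05] open 0.0466 g 31.2 q6 -51
turn rad 0.001 | slide before turn [-0.4 -1.1 11.4] | slide after turn [-0.4 -1.1 11.4]
```

```bash

python3 -m handwheel '{"gripper":[-0.1,-0.1,-0.1,-0.1,-0.1,-0.1],"slide":[[0,0,5],[0,0,3],[0,0,0],[0,0,0],[0,0,0],[0,0,0]],"yaw":[0,0,0,0,0,0]}' |grep -E "pos|wrist"
python3 -c "
from h import *
to(.562,-.0633,.0609,-135)"
python3 -m handwheel '{"gripper":[-0.1,-0.1,-0.1],"slide":[[0,0,1],[0,0,0],[0,0,0]],"yaw":[0,0,0]}' |grep -E "pos|wrist"
```

```text
ee_pos: [0.5613, -0.0635, 0.065]
wrist_force: [-0.8, -0.0, -1.3]
turn rad -0.0 | slide before turn [-0.6 -0.3  4.1] | slide after turn [-0.6 -0.3  4.1]
ee_pos: [0.5612, -0.0634, 0.0636]
wrist_force: [-0.5, -0.7, -1.3]
```

```bash

python3 -m handwheel '{"gripper":[-0.1,-0.1,-0.1,-0.1,-0.1],"slide":[[-0.6,-0.3,0],[0,0,1],[0,0,1],[0,0,0],[0,0,0]],"yaw":[0,0,0,0,0]}' |grep -E "pos|wrist"
python3 -m handwheel '{"gripper":[-0.1,-0.1,-0.1],"slide":[[0,0,0.7],[0,0,0],[0,0,0]],"yaw":[0,0,0]}' |grep -E "pos|wrist"
```

```text
ee_pos: [0.5618, -0.0632, 0.0615]
wrist_force: [-0.3, 0.8, -1.3]
ee_pos: [0.5619, -0.0632, 0.0609]
wrist_force: [0.0, -0.1, -0.2]
```

```bash

python3 -m handwheel '{"gripper":[-0.1,-0.1,-0.1],"slide":[[0,0,0.6],[0,0,0],[0,0,0]],"yaw":[0,0,0]}' |grep -E "pos|wrist"
python3 -m handwheel '{"gripper":[-0.1,0.15,0.3,0.45,0.45,0.45,0.45,0.45],"slide":[[0,0,0],[0,0,0],[0,0,0],[0,0,0],[0,0,-15],[0,0,-25],[0,0,-30],[0,0,-30]],"yaw":[0,0,0,0,0,0,0,0]}'|grep -E "pos|wrist"
python3 -m handwheel '{"gripper":[-0.3,-0.3,-0.3,-0.3,-0.3],"slide":[[0,0,-30],[0,0,-20],[0,0,0],[0,0,0],[0,0,0]],"yaw":[0,0,0,0,0]}'|grep -E "pos|wrist"
python3 -c "
from h import *
wcake(.074,'w8.png')
to(.4855,.029,.2,-100)"
```

```text
ee_pos: [0.5619, -0.0632, 0.0608]
wrist_force: [-2.0, -0.4, 5.1]
ee_pos: [0.5597, -0.0628, 0.1608]
wrist_force: [0.3, 0.8, 0.4]
ee_pos: [0.5591, -0.0627, 0.2092]
wrist_force: [0.3, 0.3, -1.2]
wcake px [252. 173.] [ 0.5573 -0.0675] dia 58.9 rect [60. 52.]
wcake px [31. 26.] [ 0.5967 -0.2767] dia 41.7 rect [50. 29.]
turn rad -0.611 | slide before turn [-12.9 116.7   8.7] | slide after turn [-77.5  88.2   8.7]
```

View pics/w8.png

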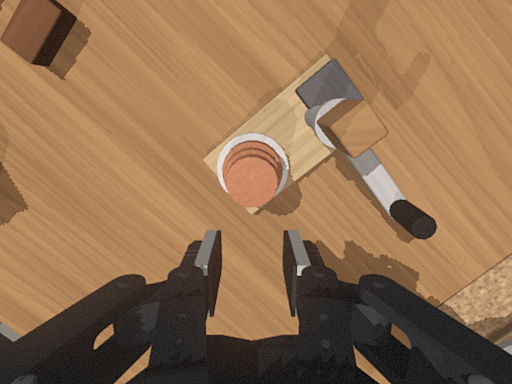

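The picture shows the three cakes stacked concentrically on the plate at (250,172), with the bar still out and its knob at (412,218). I'll bring its knob between the fingers.

```bash

python3 -m handwheel '{"gripper":[-0.3,-0.3,-0.3,-0.3,-0.3,-0.3,-0.3],"slide":[[0,0,0],[0,0,0],[0,0,0],[0,0,0],[0,0,0],[0,0,0],[0,0,0]],"yaw":[-0.125,-0.125,-0.125,-0.125,-0.125,-0.073,0]}'|grep -E "rot"
python3 -c "
from h import *
to(.4852,.0284,.2,-95)"
```

```text
tcp_rot: [-179.1, -0.1, -94.8]
turn rad 0.003 | slide before turn [-84.5  81.    8.7] | slide after turn [-84.3  81.3   8.7]
```

```bash

python3 -m handwheel '{"gripper":[-0.3,-0.3,-0.3,-0.3,-0.3],"slide":[[-28,27,0],[-28,27,0],[-28.5,27,0],[0,0,0],[0,0,0]],"yaw":[0,0,0,0,0]}'|grep -E "pos"
python3 -m handwheel '{"gripper":[-0.3,-0.3,-0.3,-0.3,-0.3],"slide":[[0,0,15],[0,0,15],[0,0,10],[0,0,0],[0,0,0]],"yaw":[0,0,0,0,0]}'|grep -E "pos"
python3 -c "
from h import *
to(.4852,.0284,.122,-95)
c=snap('wrist');h=hsv(c);print('expect knob px',proj(c,[.4852,.0284,.15]))
m=(h[2]<45).astype(np.uint8);m[:,:215]=0;m[:,290:]=0;m[330:]=0
print(np.argwhere(m).mean(0)[::-1] if m.any() else 0, np.ptp(np.argwhere(m),axis=0)[::-1])"
```

```text
ee_pos: [0.4851, 0.0297, 0.2083]
ee_pos: [0.4867, 0.0279, 0.1681]
turn rad -0.002 | slide before turn [-0.4  1.5 46.1] | slide after turn [-0.4  1.5 46.1]
expect knob px (np.float64(255.34025742270612), np.float64(233.0776764826605))
[245.37209302 281.96511628] [74 80]
```

```bash

python3 -m handwheel '{"gripper":[-0.3,-0.3,-0.3,-0.3,-0.3,-0.3,-0.3],"slide":[[-0.4,2,10],[0,0,10],[0,0,10],[0,0,10],[0,0,5],[0,0,0],[0,0,0]],"yaw":[0,0,0,0,0,0,0]}'|grep -E "pos|wrist"
python3 -m handwheel '{"gripper":[-0.46,-0.46,-0.46,-0.46],"slide":[[0,0,0],[0,0,0],[0,0,0],[0,0,0]],"yaw":[0,0,0,0]}'|grep -E "pos|wrist|grasp|open"
python3 -m handwheel '{"gripper":[-0.46,-0.46,-0.46,-0.46,-0.46,-0.46,-0.46,-0.46],"slide":[[0,-2,0],[0.2,-4.2,0],[0.4,-8.4,0],[0.4,-8.4,0],[0.4,-8.4,0],[0.4,-8.4,0],[0.4,-8.4,0],[0,0,0]],"yaw":[0,0.05,0.1,0.1,0.1,0.1,0.1,0]}'|grep -E "pos|wrist|grasp|open"
python3 -c "
from h import *
p=np.array(sensors.get_obs()['ee_pos'])[:2]-[.4773,-.057];print(np.hypot(*p),np.degrees(np.arctan2(p[1],p[0])));fm()
c=snap('scene')
for b in plates(c,.02): print(*b[:3]) if .4<b[1][0]<.7 else 0"
```

```text
ee_pos: [0.4853, 0.0289, 0.1234]
wrist_force: [-1.0, 0.2, 0.9]
ee_pos: [0.4857, 0.0289, 0.124]
wrist_force: [-0.5, 0.8, -0.3]
opening: 0.0233
grasp_force: 0.0
ee_pos: [0.5312, 0.0119, 0.1243]
wrist_force: [-0.6, -0.1, -0.4]
opening: 0.0235
grasp_force: 0.0
0.08748793687861739 51.9794881813831
Ftan(y tool) -0.45 Frad -0.46
t 61.0 p [0.53   0.0125 0.1244] rpy [-179.1    0.4 -126.4] F [ 0.56  0.26 -0.27] T [ 0.01  0.03 -0.06] open 0.0228 g 0.0 q6 -52
[124. 334.] [ 0.6884 -0.4674] 68.0
[121. 290.] [ 0.5839 -0.423 ] 50.4
[364. 185.] [0.6835 0.2782] 102.4
```

```bash

python3 -m handwheel '{"gripper":[-0.46,-0.46,-0.46,-0.46,-0.46,-0.46,-0.46,-0.46],"slide":[[0.4,-8.5,0],[0.4,-8.5,0],[0.4,-8.5,0],[0.4,-8.5,0],[0.4,-8.5,0],[0.4,-8.5,0],[0.4,-8.5,0],[0,0,0]],"yaw":[0.1,0.1,0.1,0.1,0.1,0.1,0.1,0]}'|grep -E "pos|wrist|grasp|open"
python3 -m handwheel '{"gripper":[-0.46,-0.46,-0.46,-0.46],"slide":[[0.4,-8.5,0],[0.2,-4.2,0],[0,0,0],[0,0,0]],"yaw":[0.1,0.05,0,0]}'|grep -E "pos|wrist|grasp|open"
python3 -c "
from h import *
p=np.array(sensors.get_obs()['ee_pos'])[:2]-[.4773,-.057];print(np.hypot(*p),np.degrees(np.arctan2(p[1],p[0])));fm()
c=load('wrist');g=cv2.cvtColor(c['img'],cv2.COLOR_RGB2GRAY)
H,S,V=hsv(c)
for r in (120,150,180,210,225):
  w=np.where((S[r]<45)&(V[r]>90))[0];w=w[(w>180)&(w<330)];print(r,w.min() if len(w) else 0,w.max() if len(w) else 0,np.round(ray(c,w.mean(),r,.11),4) if len(w) else 0)
"
```

```text
ee_pos: [0.5625, -0.0369, 0.1253]
wrist_force: [-0.5, -0.6, 0.0]
opening: 0.0231
grasp_force: 0.0
ee_pos: [0.5642, -0.0484, 0.1255]
wrist_force: [-0.0, -1.1, -0.6]
opening: 0.023
grasp_force: 0.0
0.08737128548727234 5.659385251577618
Ftan(y tool) 0.06 Frad 0.23
t 62.2 p [ 0.5644 -0.0483  0.1254] rpy [-179.7    1.  -175.1] F [-0.17  0.48  0.77] T [0.07 0.02 0.04] open 0.0231 g 0.0 q6 -10
120 237 272 [ 0.5047 -0.0523  0.11  ]
150 200 272 [ 0.5198 -0.0579  0.11  ]
180 188 281 [ 0.5347 -0.0517  0.11  ]
210 239 271 [ 0.5507 -0.0479  0.11  ]
225 270 271 [ 0.5584 -0.0389  0.11  ]
```

```bash
C='from h import *
chk(lim=1.1,n=4)'
python3 -m handwheel '{"gripper":[-0.46,-0.46,-0.46,-0.46],"slide":[[0.2,-6,0],[0.2,-6,0],[0,0,0],[0,0,0]],"yaw":[0.07,0.07,0,0]}'>/dev/null;python3 -c "$C" &&
python3 -m handwheel '{"gripper":[-0.46,-0.46],"slide":[[0,-1.5,0],[0,0,0]],"yaw":[0.017,0]}' >/dev/null && python3 -c "$C" && 
python3 -m handwheel '{"gripper":[-0.46,-0.46],"slide":[[0,-1.5,0],[0,0,0]],"yaw":[0.017,0]}' >/dev/null && python3 -c "$C" && 
python3 -m handwheel '{"gripper":[-0.46,-0.46],"slide":[[0,-1,0],[0,0,0]],"yaw":[0.01,0]}' >/dev/null && python3 -c "$C" && 
python3 -m handwheel '{"gripper":[-0.46,-0.46],"slide":[[0,-0.7,0],[0,0,0]],"yaw":[0.007,0]}' >/dev/null && python3 -c "$C" &&
python3 -m handwheel '{"gripper":[-0.46,-0.46],"slide":[[0,-0.7,0],[0,0,0]],"yaw":[0.007,0]}' >/dev/null && python3 -c "$C"
```

```text
Ftan 0.07 g 0.0 p [ 0.5647 -0.0604  0.1254] yaw 176.9
Ftan 0.59 g 0.17 p [ 0.5645 -0.0622  0.1254] yaw 175.8
Ftan 0.19 g 0.0 p [ 0.5645 -0.0638  0.1254] yaw 174.8
Ftan -0.18 g 0.0 p [ 0.5644 -0.0648  0.1254] yaw 174.2
Ftan 0.29 g 0.01 p [ 0.5643 -0.0655  0.1254] yaw 173.8
Ftan 2.98 g 1.47 p [ 0.5642 -0.0659  0.1254] yaw 173.4
```

Stop contact came exactly where expected. I'll back off, rise and verify.

```bash

python3 -m handwheel '{"gripper":[-0.3,-0.3,-0.3,-0.3,-0.3,-0.3,-0.3,-0.3],"slide":[[0,1.5,0],[0,0,0],[0,0,0],[0,0,-15],[0,0,-25],[0,0,-30],[0,0,-30],[0,0,-30]],"yaw":[0,0,0,0,0,0,0,0]}'|grep -E "pos|wrist"
python3 -m handwheel '{"gripper":[-0.3,-0.3,-0.3,-0.3,-0.3,-0.3,-0.3,-0.3],"slide":[[30,-25,0],[30,-25,0],[30,-25,0],[30,-25,0],[30,-25,0],[20,-25,0],[0,-25,0],[0,0,0]],"yaw":[0,0,0,0,0,0,0,0]}'|grep -E "pos|wrist"
python3 -c "
from h import *
a=snap('top');b=snap('scene')
for n,c in (('top',a),('sc',b)):
  for k in cakes(c,.074): print(n,'cake',*k[:3])
  for k in plates(c):
    if .4<k[1][0]<.7 and -.3<k[1][1]<.5:print(n,'plate',*k[:3])
  for k in knobs(c):
    if .4<k[1][0]<.7 and -.3<k[1][1]<.5:print(n,'knob',*k[:3])
st()
A=cv2.resize(a['img'][130:300,40:320],None,fx=2.8,fy=2.8)[:,:400*2]; A=cv2.resize(a['img'][150:290,60:310],(500,280),interpolation=cv2.INTER_CUBIC);B=cv2.resize(b['img'][90:250,180:430],(500,320),interpolation=cv2.INTER_CUBIC)
cv2.imwrite('pics/fin.png',np.vstack([A,B])[:,:,::-1])"
```

```text
ee_pos: [0.5619, -0.0643, 0.2567]
wrist_force: [0.7, -0.4, -0.2]
ee_pos: [0.3719, -0.2215, 0.2531]
wrist_force: [1.0, -0.2, 0.5]
top cake [268. 207.] [ 0.5616 -0.0694] 47.7
top cake [180.  92.] [0.8643 0.169 ] 34.1
top plate [109. 227.] [0.5044 0.3498] 69.6
top knob [ 92. 224.] [0.5029 0.3488] 22.0
top knob [265. 206.] [ 0.5595 -0.062 ] 17.8
sc cake [242. 208.] [ 0.5823 -0.0765] 69.1
sc cake [326.  21.] [-0.0009  0.751 ] 115.6
sc plate [364. 185.] [0.6836 0.2781] 102.4
sc plate [341. 140.] [0.5038 0.3575] 79.3
sc knob [242. 184.] [ 0.5777 -0.0719] 25.8
sc knob [346. 110.] [0.5185 0.3396] 27.4
t 66.0 p [ 0.3728 -0.2191  0.2527] rpy [-179.9    1.   173.3] F [-0.15 -0.16  0.4 ] T [ 0.01  0.07 -0.01] open 0.0301 g 0.0 q6 -24
```

View pics/fin.png

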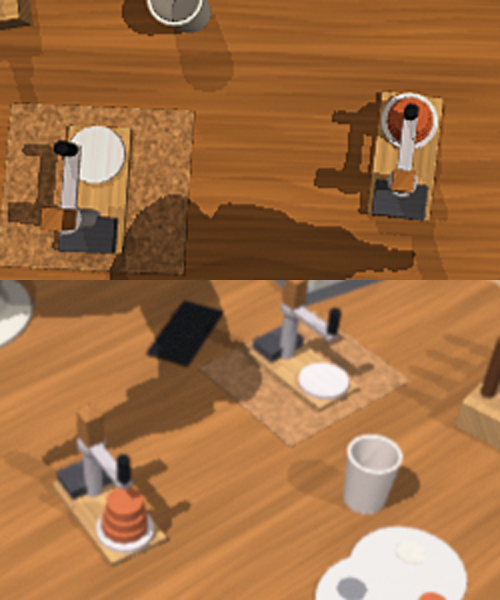

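The final view shows both bars over their plates, the stack centred under the right bar, and the other holder fully on the mat. The cup is untouched. Handing in.

```bash
python3 -c "
from workcell import ticket
print(ticket.job_done())"
```

```text
the job is handed in; nothing more can be done
None
```

The job is handed in: both bars were swung out, the binding holder now stands on the cork mat with its bar back over its plate, and the three cakes present (medium, small, smallest) are stacked on the sound holder under its closed bar, though finding its stop turned that holder about 2.5° and shifted its plate about 4 mm.

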